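# Load a bearing pack and hold the spring keeper at its mark

### The job

Build the bearing pack in the fixture's round pocket: the ball bearing flat on the pocket floor, the plain steel washer on it, then the steel cap with its knob up, letting go of each once it lies flat. Then pull the fixture's spring-loaded keeper fork towards the pocket by its bar handle, until the line on its side stands level with the line on the index block, and finish still holding it there: it springs back if let go, so do not release it at the end. Leave the other things on the bench where they are.

Things in the scene. Friction and masses are not known exactly. Their poses are not given: they have to be found in the camera images.
- bearing_c (a point): Centre of the loose steel ball bearing (outer ring, balls and inner ring visible): 68 mm diameter, 20 mm high, lying flat, 0.28 kg; the point is half-way up, z up. Its bore cannot be entered: take it across the outside.
- spacer_c (a point): Centre of the loose spacer, a plain flat grey steel washer: 65 mm diameter, 9 mm thick, lying flat, 0.12 kg; the point is half-way up, z up. Its bore cannot be entered: take it across the outside. (The toothed brass-coloured ring is another part, not used.)
- cap_c (a point): Centre of the loose steel cap: a flange disc of 66 mm diameter and 10 mm thickness with a plain round knob, 26 mm diameter and 18 mm high, standing on its middle; 28 mm high in all, 0.18 kg. The point is on the axis half-way up (14 mm above the underside), z up. Take it by the knob.
- fixture: Fixture fixed to the bench, turned by some yaw. Origin on the bench under the pocket centre; x from the pocket towards the keeper slide, y across, z up. Base plate 10 mm thick, 140 mm wide in y. Stacked heights above the pocket floor: bearing 0 to 20 mm, washer 20 to 29, cap flange 29 to 39, its knob 39 to 57.
- pocket (a point): Centre of the round pocket's floor, 10 mm above the bench; axes as the fixture's. 72 mm across, between two curved walls on its -x and +x sides, 40 mm high, the top 8 mm flaring outward. Towards +y and -y it is open (43 mm between the wall ends), so fingers that close along y pass there, over the base plate, whose top is level with the pocket floor.
- keeper (a joint): Pull of the keeper fork, m: 0 = home, grows as it slides level along the fixture's -x over the pocket; hard stop 0.082. Spring 2.3 N at home plus 90 N/m (7 to 9 N at the mark), light friction. At home its flat tines (underside 43 mm above the pocket floor, 40 mm apart) end 41 mm behind the pocket centre; pulled, they pass 4 mm over the seated cap's flange, either side of its knob.
- keeper_handle (a point): Middle of the keeper's handle, a level black bar along the fixture's y: 14 mm diameter, 74 mm long, axis 92 mm above the bench, on two thin posts 30 mm either side of the middle, 25 mm free below it. Take it from above with fingers on its -x and +x sides. At home 122 mm from the pocket centre along the fixture's x. Axes as the fixture's.
- keeper_pointer (a point): The dark line on the keeper's small side pointer, at the +y edge of its plate, 60 mm above the bench; moves with the keeper.
- mark (a point): The dark line on top of the index block, a small grey post (14 x 10 mm, top 60 mm above the bench) beside the +y rail; fixed, but set elsewhere along the rail each time. Axes as the fixture's. The keeper is at the mark when the pointer is level with this point along the fixture's x (a pull of about 47 to 71 mm).
- synchro_ring: Bystander: toothed brass-coloured ring, 71 mm across, 10 mm high; origin at its underside.
- marker: Bystander: marker pen, 132 mm long, at the right.
- pliers: Bystander: red-handled pliers, 178 mm long, at the back right.
- spark_plug: Bystander: spark plug, 53 mm long, at the left near the vice.
There are look-alikes about, which are no part of the job. Leave any blue or pink look-alike of the part that bears cap_c alone. What is shaped like the part that bears bearing_c but red is not meant.

How it is judged (in metres and radians):
On the way, in this order (a step that is already met when the one before it is completed fails the run):
1. the bearing lies flat in the pocket and is let go, keeper home (z of bearing_c in the frame of pocket between 0.007 and 0.013 m and horizontal distance between bearing_c and pocket below 0.005 m and angle between bearing_c's own z axis and vertical below 0.08 rad and value of joint keeper below 0.01 m and contact force between the fingers and anything else below 0.3 N), for 0.2 s.
2. the washer lies flat on the bearing and is let go, keeper home (all of step 1 and z of spacer_c in the frame of pocket between 0.0215 and 0.0275 m and horizontal distance between spacer_c and pocket below 0.006 m and angle between spacer_c's own z axis and vertical below 0.08 rad), for 0.2 s.
3. the cap lies flat on the washer, knob up, and is let go, keeper home (all of step 2 and z of cap_c in the frame of pocket between 0.04 and 0.046 m and horizontal distance between cap_c and pocket below 0.006 m and angle between cap_c's own z axis and vertical below 0.08 rad), for 0.2 s.
4. the robot's fingers have the keeper at the mark (x of keeper_pointer in the frame of mark between -0.004 and 0.004 m and contact force between the fingers and keeper above 1.5 N), for 0.3 s.
At the end, for the whole second after the job is handed in: Bearing, washer, cap (knob up) stacked in the pocket: heights within 3 mm, 5 mm (bearing) or 6 mm of its axis, within 0.08 rad of level; keeper line within 4 mm of the index line, at rest, held by the fingers (over 1.5 N) and not resting on the cap (all of step 4 and z of bearing_c in the frame of pocket between 0.007 and 0.013 m and horizontal distance between bearing_c and pocket below 0.005 m and angle between each of bearing_c, spacer_c, cap_c's own z axis and vertical below 0.08 rad and z of spacer_c in the frame of pocket between 0.0215 and 0.0275 m and horizontal distance between each of spacer_c, cap_c and pocket below 0.006 m and z of cap_c in the frame of pocket between 0.04 and 0.046 m and velocity of joint keeper between -0.01 and 0.01 m/s and contact force between keeper and cap below 0.5 N); the arm keeps its last pose, push and grip.
It fails at once if the brass ring is pushed away (over 30 mm) (distance of synchro_ring from where it was at the start of the episode above 0.03 m).
It fails at once if the marker is pushed away (over 30 mm) (distance of marker from where it was at the start of the episode above 0.03 m).
It fails at once if the pair of pliers is pushed away (over 30 mm) (distance of pliers from where it was at the start of the episode above 0.03 m).
It fails at once if the spark plug is pushed away (over 30 mm) (distance of spark_plug from where it was at the start of the episode above 0.03 m).
It also fails if it takes over 72 s, if anything falls off the work surface, if the arm or the gripper's body presses on something with over 40 N, if the wrist force passes 120 N, or if a joint passes its speed limit or range.

### The arm

A 7-joint arm with a two-finger parallel gripper is mounted at the origin on a cart in front of the work surface, level with it; the furniture and walls round the work are solid. World frame = base frame: x ahead of the robot, y to its left, z up, the work surface at z = 0. Lengths are in mm, angles in rad, forces in N, time in s.
With the tool pointing down it reaches from about 400 to 875 mm from the base axis. Payload 4.4 kg.
Tool frame: the origin (TCP) lies between the finger pads; the fingertips stand 11 mm ahead of it and the grasp point (between the pads) lies 8 mm behind it; y points along the fingers, x is the direction in which the jaws open and shut, and the axes are right-handed (so a half turn about y gives the same grasp; the last joint's range is limited). The gripper opens to 85 mm and grips with 20 to 120 N. Pads are 22 mm wide; open, the fingers measure 114 mm over their backs; the gripper's body (76 mm by 85 mm) begins 54 mm behind the grasp point. The pads swing forward as they close: fully open they stand 13 mm farther back than shut.
Start: joints at [-1.305, 0.628, 0.038, 1.517, -0.027, 0.996, -0.02], TCP at [211.71, 614.57, 208.413] pointing down, gripper open.
Joint ranges: [-3.06, 3.06], [-0.37, 2.12], [-1.25, 1.32], [0.18, 2.47], [-1.1, 4.24], [0.23, 1.98], [-2.94, 2.94]. Speed limits (rad/s): [2.57, 2.57, 3.14, 3.14, 3.14, 3.14, 3.14].

### API

Orientations are given as [roll, pitch, yaw] about the fixed x, y, z axes, in that order (R = Rz(yaw) Ry(pitch) Rx(roll)).
In Python, from cell import * gives the robot as it stands.
- The arm moves only by the shell command python3 -m jog 'ROWS'. ROWS is JSON, a list of rows, each an object of numbers: "x", "y", "z": the shift along the tool's x, y, z in mm; "ax", "ay", "az": the turn, a rotation vector about the tool's x, y, z in rad; "grip": the finger opening in mm, from 0 to 85.4. In form: [{"x": .., "y": .., "z": .., "ax": .., "ay": .., "az": .., "grip": ..}, ...]. A call has 1 to 5 rows; each row is the pose to reach, as a shift and turn from the pose commanded when the call began, along the tool's axes at that moment; what a row does not reach only later rows make up. A row lasts 1/10 s, in which the tool goes at most 50 mm and 8.59 degrees, less where a joint would pass 70% of its speed; a pose out of reach is approached as far as the arm can. A call with a gripper value outside its range is refused whole. The fingers move at their own pace and stop on an object; the grip force is fixed at half the most. Time passes only in rows, so rows that repeat a pose let the fingers close. It gives the time, the measured TCP pose, the force and the opening at its end, in the units of the state.
- read_state(): the state, without advancing time (a new reading comes with each control period).
- get_image(name): name is "side" or "top" or "wrist"; returns a dict with "color" (384x512x3 uint8, red, green, blue), "vfov" (degrees; the focal length in pixels is half the picture's height over the tangent of half this angle, whatever the lens; pixels are square), "cx", "cy" (the principal point, pixels), "camera_from_world" (4x4, takes a point from world to camera coordinates). Camera axes: x right, y down, z forward; pixel columns grow to the right and rows downward; lengths in mm; the calibration is good to about 2 mm. A picture is of the moment at which its call begins. There is no depth.
- finish_job(): hands the job in, once; it reports no verdict.
The state is a dict: "clock": time; "qpos": joint angles; "qd": joint speeds; "tau": joint torques, N m; "eef_pos": TCP position; "tool_rot": TCP orientation; "force": force on the tool from outside, world axes, zero at the start; "torque": the same for the moment, N m; "width": finger opening in mm.
Only numpy, scipy, OpenCV 4.12 (cv2) and the standard library are available. Lean on these libraries where they do the work, as an engineer would, in place of code of your own. Each camera call takes 0.05 s, during which the arm holds its last target.

## Working session

There is one attempt and no reset: what is moved stays moved. The work goes in short steps, Python scripts to look and compute and a shell command to move; the robot and the scene stay as the last step left them, time stands still between calls to the robot, and variables do not carry over. Pictures are saved under pics/ and viewed, and the job is handed in when it is done.

```bash
ls; mkdir -p pics
python3 - <<'E'
from cell import *
import cv2,json
s=read_state(); print(s)
for n in("top","side","wrist"):
    d=get_image(n); cv2.imwrite(f"pics/{n}0.png",d["color"][:,:,::-1]); print(n,d["vfov"],d["cx"],d["cy"],d["camera_from_world"].tolist())
E
```

```text
pics
{'clock': 0.0, 'qpos': array([-1.30481322,  0.62934754,  0.03843377,  1.51836185, -0.02700057,
        0.99631925, -0.02001353]), 'qd': array([ 5.61344022e-04,  1.35683056e-03, -1.02812509e-04, -4.41879085e-04,
        2.37724192e-04, -4.23364818e-05, -4.27650014e-04]), 'tau': array([-2.56100402e-04, -5.63410199e+01,  1.22635458e+00, -1.93443900e+01,
        1.11240472e-02,  1.07023920e-02, -2.24068691e-05]), 'eef_pos': array([211.47314872, 613.92513228, 207.49004453]), 'tool_rot': array([-1.57081652,  0.00191815,  1.23900611]), 'force': array([ 0.12177818, -0.91057535, -0.35733337]), 'torque': array([-0.00213138,  0.01437902,  0.05665325]), 'width': 85.17138117870446}
top 43.40185972903364 257.46701370938973 190.71751427669383 [[-0.030924262787523006, -0.9995153015105976, 0.003584971021876128, -18.143493052856066], [-0.9771291088832558, 0.029476310916149204, -0.21059404471111964, 556.7758722970954], [0.2103862983753048, -0.010015445120112163, -0.9775670290650066, 1489.4610385614833], [0.0, 0.0, 0.0, 1.0]]
side 50.60643198443484 250.08790830888984 195.8341132695114 [[-0.9990527837061556, -0.03915821258526167, 0.018978138900026708, 542.6858894312071], [-0.038791106574548095, 0.6038162522370096, -0.7961791152656379, 84.74516000650725], [0.019717642346469905, -0.7961611444434973, -0.6047632980420665, 1388.4769544204491], [0.0, 0.0, 0.0, 1.0]]
wrist 65.05912360115845 258.5210023742255 192.9670103199078 [[0.32632246826203115, 0.9452576035936431, -0.0013074998204807683, -649.5203489400446], [0.9122442236689713, -0.314562591162276, 0.262413514560269, -34.62921908309822], [0.2476370793923506, -0.08682418493530313, -0.9649546299284485, 377.7774259842439], [0.0, 0.0, 0.0, 1.0]]
```

View pics/top0.png

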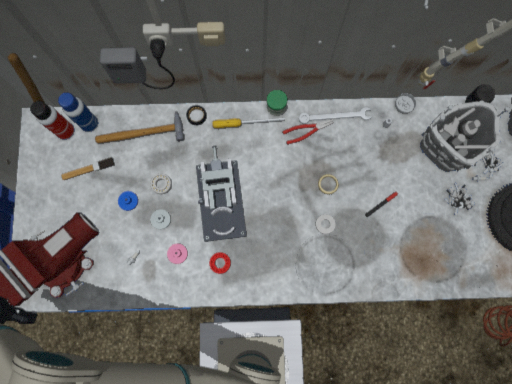

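View pics/side0.png

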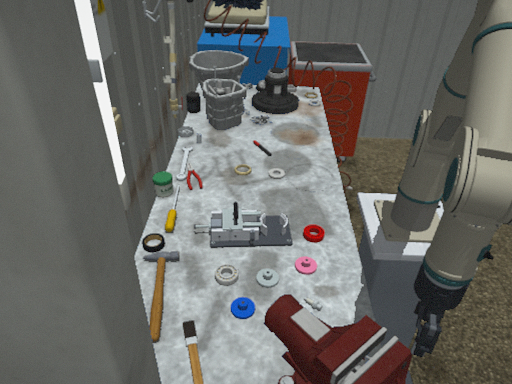

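View pics/wrist0.png

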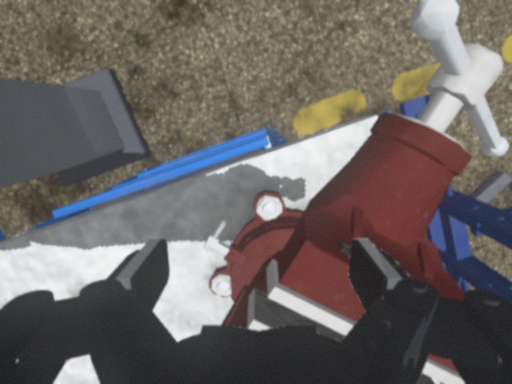

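```bash
cat > h.py <<'E'
from cell import *
import cv2, numpy as np
def shot(n,name=None):
    d=get_image(n)
    if name: cv2.imwrite(f"pics/{name}.png",d["color"][:,:,::-1])
    return d
def crop(d,u0,v0,u1,v1,k,name):
    c=d["color"][v0:v1,u0:u1,::-1]
    cv2.imwrite(f"pics/{name}.png",cv2.resize(c,None,fx=k,fy=k,interpolation=cv2.INTER_CUBIC))
def f(d): return d["color"].shape[0]/2/np.tan(np.radians(d["vfov"])/2)
def back(d,u,v,z):
    T=np.array(d["camera_from_world"]);R=T[:3,:3];t=T[:3,3]
    r=R.T@np.array([(u-d["cx"])/f(d),(v-d["cy"])/f(d),1]);o=-R.T@t
    return o+r*(z-o[2])/r[2]
def proj(d,p):
    T=np.array(d["camera_from_world"]);c=T[:3,:3]@np.array(p)+T[:3,3]
    return np.array([d["cx"]+f(d)*c[0]/c[2],d["cy"]+f(d)*c[1]/c[2]])
E
python3 - <<'E'
from h import *
d=shot("top"); crop(d,100,140,260,260,5,"t1"); crop(d,290,160,390,240,8,"t2")
d=shot("side"); crop(d,180,190,340,310,5,"s1");crop(d,220,150,300,200,8,"s2")
E
```

```text
(no output)
```

View pics/t1.png

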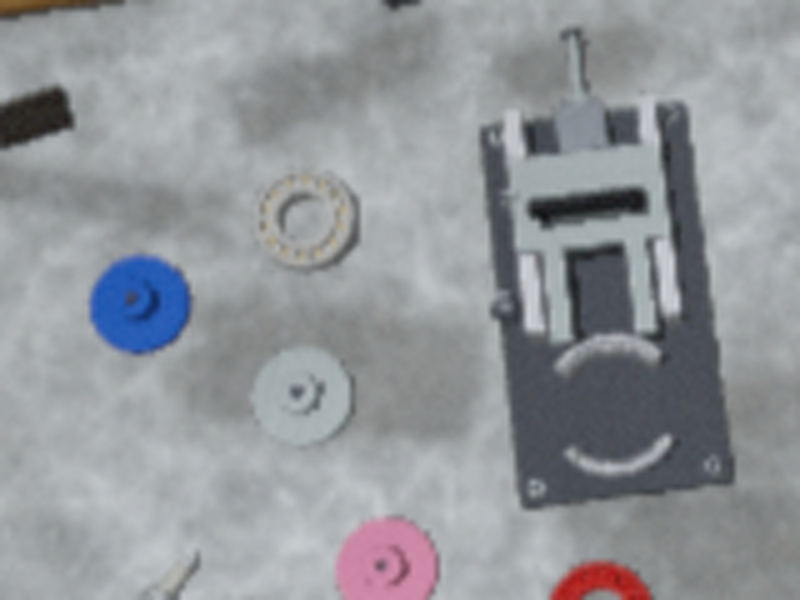

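View pics/t2.png

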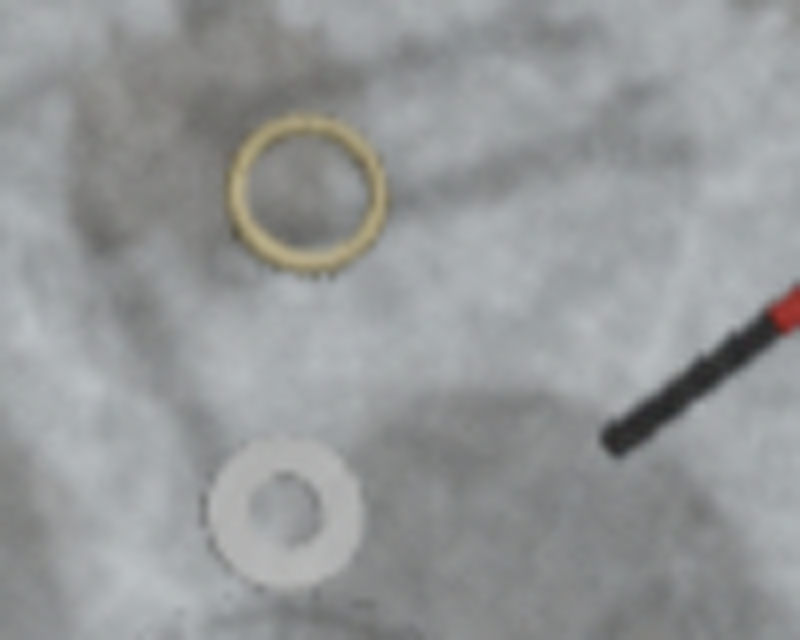

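View pics/s1.png

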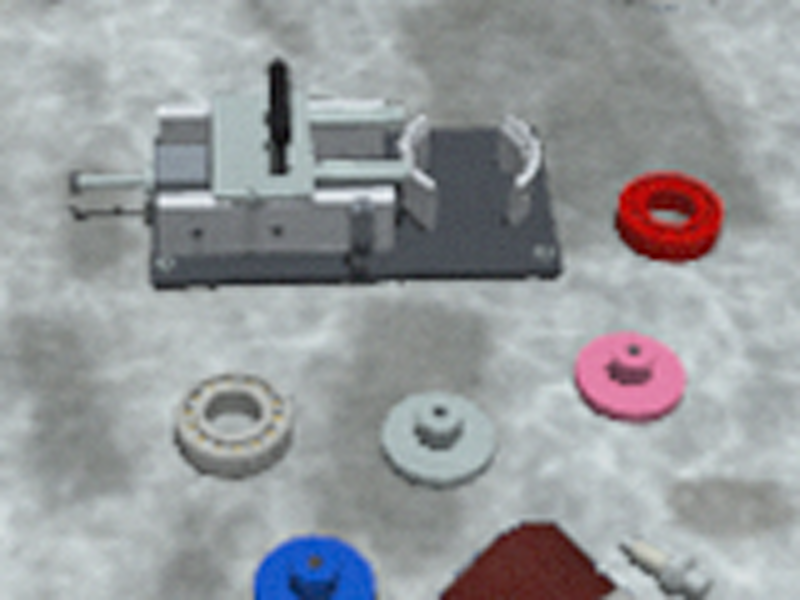

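View pics/s2.png

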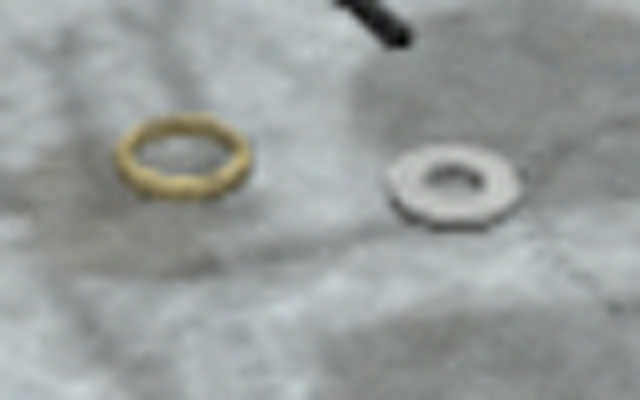

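Run:
```python
from h import *
d=shot("top")
def T(c,r,z,k=5,u0=100,v0=140): return back(d,u0+(c+.5)/k-.5,v0+(r+.5)/k-.5,z).round(1)
print("bearing",T(304,218,20)); print("cap",T(302,395,10),T(297,392,28))
print("washer",T(286,512,9,8,290,160)); print("ring",T(308,193,10,8,290,160))
for n,c,r in(("TL",482,128),("TR",690,103),("BR",734,482),("BL",523,508)): print(n,T(c,r,10))
print("handle ends",T(530,210,92),T(648,198,92))
print("arc outer bottom/top",T(622,474,50),T(608,334,50), "inner",T(620,465,50),T(608,350,50))
print("index",T(502,305,60),"pointer",T(508,195,60))
d=shot("side")
def S(c,r,z,k=5,u0=180,v0=190): return back(d,u0+(c+.5)/k-.5,v0+(r+.5)/k-.5,z).round(1)
print("S bearing",S(234,412,20)); print("cap",S(439,434,10),S(439,412,28))
print("washer",S(455,183,9,8,220,150))
```

```text
bearing [599.5 284.1  20. ]
cap [482.9 286.   10. ] [482.1 285.7  28. ]
washer [ 450.3 -254.1    9. ]
ring [ 583.4 -271.2   10. ]
TL [660.2 167.6  10. ]
TR [673.4  27.8  10. ]
BR [417.2   4.9  10. ]
BL [404.5 142.1  10. ]
handle ends [583.2 127.7  92. ] [588.8  53.2  92. ]
arc outer bottom/top [419.7  75.1  50. ] [510.1  82.6  50. ] inner [425.5  76.3  50. ] [499.6  82.8  50. ]
index [529.1 149.3  60. ] pointer [601.2 145.   60. ]
S bearing [600.2 285.2  20. ]
cap [482.5 286.3  10. ] [483.3 285.9  28. ]
washer [ 449.8 -251.5    9. ]
```

```bash
cat >> h.py <<'E'
from scipy.spatial.transform import Rotation as Ro
def goto(x,y,z,yaw=None):
    s=read_state(); R=Ro.from_euler("xyz",s["tool_rot"])
    dl=R.inv().apply(np.array([x,y,z])-s["eef_pos"])
    out="dxyz "+str(dl.round(1))
    if yaw is not None:
        T=Ro.from_euler("xyz",[-np.pi/2,0,yaw]); out+=" rot "+str((R.inv()*T).as_rotvec().round(4))
    print(out, "at",s["eef_pos"].round(1),s["tool_rot"].round(3),"t",round(s["clock"],2),"w",round(s["width"],1),"F",s["force"].round(1))
E
python3 - <<'E'
from h import *
goto(600,284.7,200,1.664)
E
```

```text
dxyz [-185.2    8.3 -474.5] rot [-1.000e-04 -4.251e-01 -3.000e-04] at [211.7 614.4 208.2] [-1.571  0.     1.239] t 0.35 w 85.2 F [ 0.4 -0.4 -0.2]
```

```bash
python3 -m jog '[{"y":-50},{"x":-15,"y":-85,"z":-35},{"x":-34,"y":-90,"z":-80},{"x":-52,"y":-90,"z":-125},{"x":-70,"y":-90,"z":-170}]'; python3 -m jog '[{"x":-18,"z":-46},{"x":-36,"z":-92},{"x":-54,"z":-138},{"x":-72,"z":-184},{"x":-90,"y":10,"z":-230}]'
python3 - <<'E'
from h import *
goto(600,284.7,160,1.664)
E
```

```text
dxyz [-185.2   48.3 -474.5] rot [-1.000e-04 -4.251e-01 -3.000e-04] at [211.7 614.4 208.2] [-1.571  0.     1.239] t 0.35 w 85.2 F [ 0.4 -0.4 -0.2]$[0]: bad value
$[0]: bad value
```

```bash
python3 -m jog '[{"x":0,"y":-50,"z":0,"ax":0,"ay":0,"az":0,"grip":85},{"x":-15,"y":-85,"z":-35,"ax":0,"ay":0,"az":0,"grip":85},{"x":-34,"y":-90,"z":-80,"ax":0,"ay":0,"az":0,"grip":85},{"x":-52,"y":-90,"z":-125,"ax":0,"ay":0,"az":0,"grip":85},{"x":-70,"y":-90,"z":-170,"ax":0,"ay":0,"az":0,"grip":85}]'
```

```text
clock: 0.85
eef_pos: [351.0, 491.8, 299.1]
tool_rot: [-1.571, -0.001, 1.239]
force: [1.2, 0.4, 0.3]
width: 84.8
```

```bash
python3 -m jog '[{"x":-23,"y":0,"z":-60,"ax":0,"ay":-0.14,"az":0,"grip":85},{"x":-46,"y":0,"z":-120,"ax":0,"ay":-0.28,"az":0,"grip":85},{"x":-69,"y":30,"z":-180,"ax":0,"ay":-0.425,"az":0,"grip":85},{"x":-92,"y":80,"z":-240,"ax":0,"ay":-0.425,"az":0,"grip":85},{"x":-113,"y":130,"z":-300,"ax":0,"ay":-0.425,"az":0,"grip":85}]';  python3 - <<'E'
from h import *
goto(600,284.7,160,1.664)
E
```

```text
clock: 1.35
eef_pos: [529.8, 343.0, 229.5]
tool_rot: [-1.573, -0.001, 1.663]
force: [0.3, 0.7, -0.3]
width: 85.0
dxyz [-64.6  69.6 -64.4] rot [ 0.0023 -0.0009  0.0012] at [529.8 343.  229.5] [-1.573e+00 -1.000e-03  1.663e+00] t 1.35 w 85.0 F [ 0.3  0.7 -0.3]
```

```bash
python3 -m jog '[{"x":-32,"y":35,"z":-32,"ax":0,"ay":0,"az":0,"grip":85},{"x":-64,"y":70,"z":-64,"ax":0,"ay":0,"az":0,"grip":85},{"x":-64,"y":70,"z":-64,"ax":0,"ay":0,"az":0,"grip":85},{"x":-64,"y":70,"z":-64,"ax":0,"ay":0,"az":0,"grip":85}]';  python3 - <<'E'
from h import *
d=shot("wrist","w1")
goto(600,284.7,60,1.664)
print(proj(d,[600,284.7,20]))
E
```

```text
clock: 1.75
eef_pos: [598.0, 283.4, 157.2]
tool_rot: [-1.568, 0.003, 1.66]
force: [-1.0, 0.2, -0.0]
width: 84.9
dxyz [-2.1 98.8 -2.9] rot [-0.0014 -0.0013  0.0002] at [597.1 286.5 158.8] [-1.569 -0.     1.663] t 1.8 w 84.9 F [-0.4  1.1  0.3]
[259.93473497 179.3719426 ]
```

View pics/w1.png

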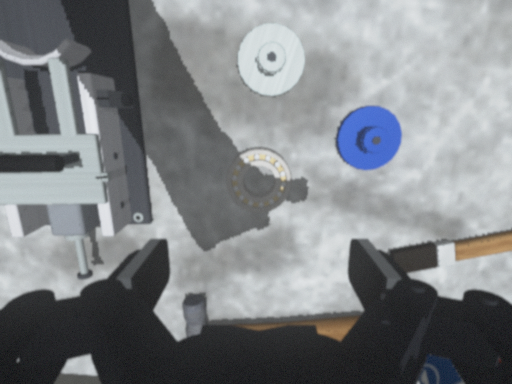

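```bash
python3 -m jog '[{"x":-2,"y":45,"z":-3,"ax":0,"ay":0,"az":0,"grip":85},{"x":-2,"y":90,"z":-3,"ax":0,"ay":0,"az":0,"grip":85},{"x":-2,"y":125,"z":-3,"ax":0,"ay":0,"az":0,"grip":85},{"x":-2,"y":138,"z":-3,"ax":0,"ay":0,"az":0,"grip":85},{"x":-2,"y":138,"z":-3,"ax":0,"ay":0,"az":0,"grip":85}]';  python3 - <<'E'
from h import *
d=shot("side"); crop(d,190,220,310,310,6,"s3")
d=shot("wrist","w2")
goto(600,284.7,14,1.664)
print(proj(d,[600,284.7,20]))
E
```

```text
clock: 2.3
eef_pos: [598.8, 286.8, 20.9]
tool_rot: [-1.569, -0.001, 1.666]
force: [0.1, -0.1, 0.1]
width: 84.6
dxyz [-2.1  9.6  1.8] rot [0.0031 0.0013 0.0019] at [601.5 287.   23.6] [-1.574 -0.002  1.665] t 2.4 w 85.1 F [ 0.2 -0.3  0.3]
[254.87165965 223.69269659]
```

View pics/w2.png

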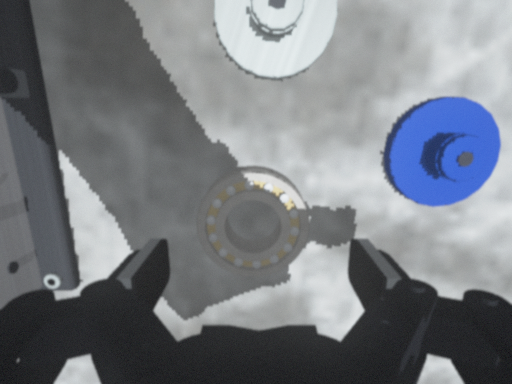

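View pics/s3.png

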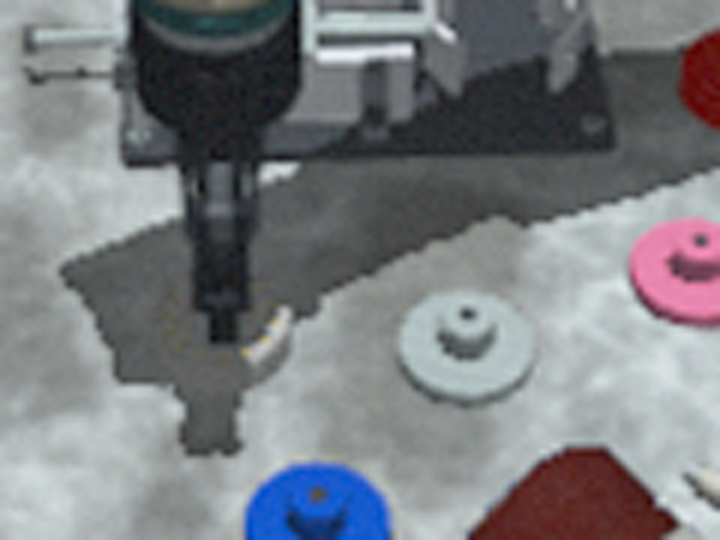

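Run:
```python
from h import *
d=shot("side")
u,v=190+(225+.5)/6-.5,220+(341+.5)/6-.5
for z in(0,5,10,15,20,25): print(z,back(d,u,v,z).round(1))
goto(600,284.7,14,1.664)
```

```text
0 [598.6 284.    0. ]
5 [598.2 288.4   5. ]
10 [597.7 292.8  10. ]
15 [597.3 297.2  15. ]
20 [596.8 301.6  20. ]
25 [596.4 306.   25. ]
dxyz [-1.9 10.   2.3] rot [0.0041 0.0008 0.0021] at [602.  286.8  24. ] [-1.575 -0.002  1.665] t 2.45 w 85.0 F [-0.   0.4 -0.7]
```

Run:
```python
from h import *
d=shot("side")
d["color"]=np.clip(d["color"].astype(float)*2,0,255).astype(np.uint8)
crop(d,205,240,265,300,10,"s4")
print(proj(d,[600,327,20]),proj(d,[600,242,20]),proj(d,[600,284.7,20]))
```

```text
[225.1809797  283.33116992] [227.72149737 260.94372518] [226.4822638  271.86404799]
```

View pics/s4.png

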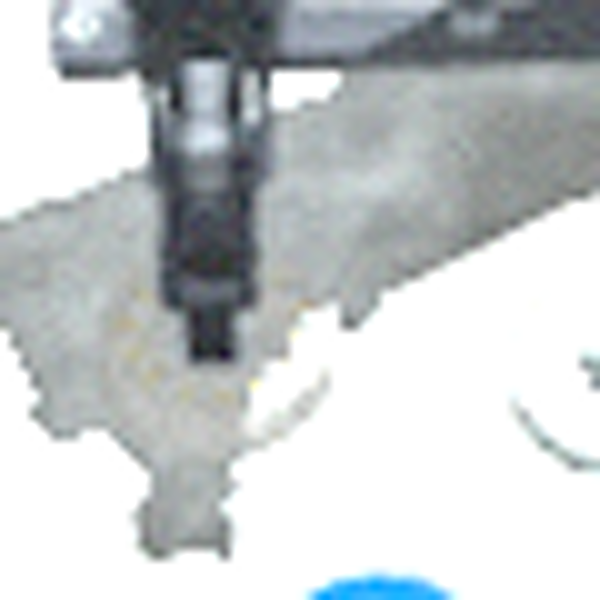

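Run:
```python
from h import *
d=shot("wrist"); T=np.array(d["camera_from_world"]); s=read_state()
for z in (12,24,36,48,60): 
  for dy in(-42,0,42):
    p=[601,286.5+dy,z]; print(p,proj(d,p).round(),(T[:3,:3]@p+T[:3,3]).round(1))
print(s["eef_pos"],d["width"] if "width" in d else "")
```

```text
[601, 244.5, 12] [191. 212.] [-41.6  11.5 186.7]
[601, 286.5, 12] [259. 217.] [  0.2  15.3 187.8]
[601, 328.5, 12] [325. 223.] [ 42.  19. 189.]
[601, 244.5, 24] [187. 218.] [-41.6  14.7 175.1]
[601, 286.5, 24] [259. 224.] [  0.2  18.5 176.3]
[601, 328.5, 24] [330. 231.] [ 42.1  22.2 177.4]
[601, 244.5, 36] [182. 226.] [-41.6  17.9 163.6]
[601, 286.5, 36] [259. 233.] [  0.3  21.7 164.7]
[601, 328.5, 36] [335. 239.] [ 42.1  25.4 165.8]
[601, 244.5, 48] [176. 235.] [-41.5  21.1 152. ]
[601, 286.5, 48] [259. 242.] [  0.3  24.9 153.1]
[601, 328.5, 48] [341. 249.] [ 42.1  28.6 154.3]
[601, 244.5, 60] [170. 245.] [-41.5  24.3 140.4]
[601, 286.5, 60] [259. 253.] [  0.3  28.  141.6]
[601, 328.5, 60] [347. 260.] [ 42.1  31.8 142.7]
[602.05406187 286.12456999  23.82253974]
```

Run:
```python
from h import *
d=shot("wrist"); d["color"]=np.clip(d["color"].astype(float)*2.2,0,255).astype(np.uint8); crop(d,80,200,440,384,2,"w3")
```

```text
(no output)
```

View pics/w3.png

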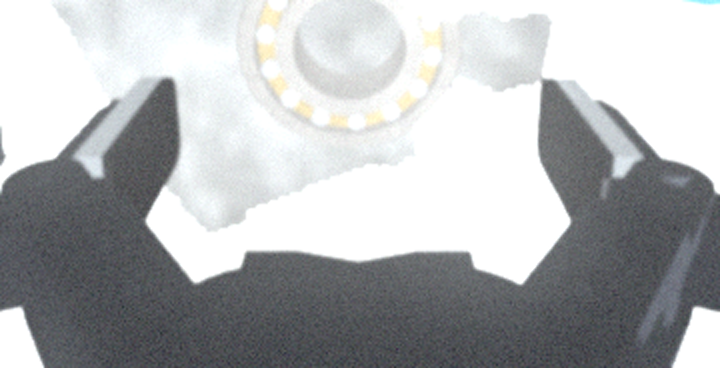

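```bash
python3 -m jog '[{"x":-2,"y":5,"z":2,"ax":0,"ay":0,"az":0,"grip":85},{"x":-2,"y":10,"z":2,"ax":0,"ay":0,"az":0,"grip":85},{"x":-2,"y":10,"z":2,"ax":0,"ay":0,"az":0,"grip":85}]';  python3 - <<'E'
from h import *
d=shot("side"); 
d["color"]=np.clip(d["color"].astype(float)*1.8,0,255).astype(np.uint8);crop(d,205,240,265,300,10,"s5")
d=shot("wrist"); 
d["color"]=np.clip(d["color"].astype(float)*1.8,0,255).astype(np.uint8);crop(d,80,150,440,384,2,"w4")
goto(600,284.7,14,1.664)
E
```

```text
clock: 2.9
eef_pos: [598.0, 282.3, 10.4]
tool_rot: [-1.569, 0.001, 1.664]
force: [-0.8, -0.5, -0.1]
width: 84.6
dxyz [ 1.9 -3.1 -1.7] rot [-0.0007 -0.0002 -0.0002] at [598.5 282.6  10.9] [-1.57   0.     1.664] t 3.0 w 85.2 F [-0.3  0.6  0.2]
```

View pics/w4.png

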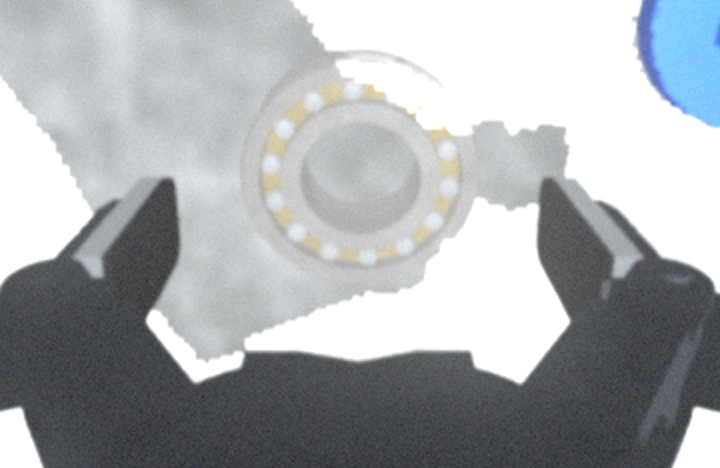

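View pics/s5.png

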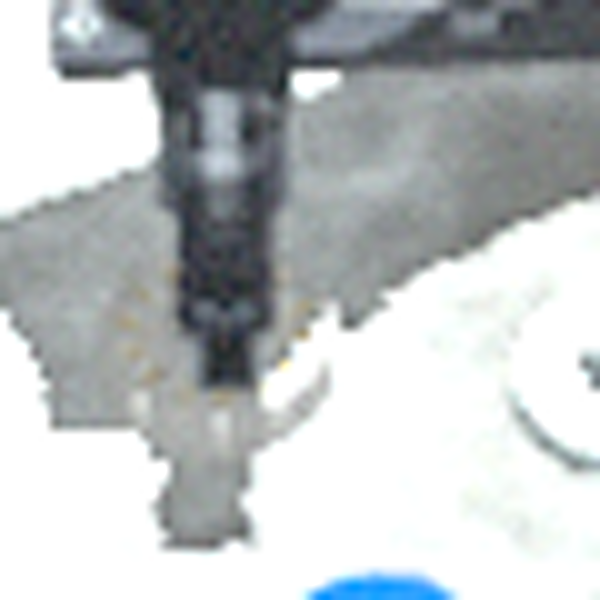

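```bash
python3 -m jog '[{"x":2,"y":3,"z":-2,"ax":0,"ay":0,"az":0,"grip":85},{"x":2,"y":3,"z":-2,"ax":0,"ay":0,"az":0,"grip":85}]'; python3 -m jog '[{"x":0,"y":3,"z":0,"ax":0,"ay":0,"az":0,"grip":85},{"x":0,"y":3,"z":0,"ax":0,"ay":0,"az":0,"grip":85}]';  python3 -m jog '[{"x":0,"y":2,"z":0,"ax":0,"ay":0,"az":0,"grip":85},{"x":0,"y":2,"z":0,"ax":0,"ay":0,"az":0,"grip":85}]'
```

```text
clock: 3.2
eef_pos: [600.6, 285.5, 7.9]
tool_rot: [-1.571, -0.0, 1.664]
force: [0.1, -0.5, -0.7]
width: 85.2
clock: 3.4
eef_pos: [600.2, 284.8, 4.8]
tool_rot: [-1.57, 0.0, 1.664]
force: [-0.5, -0.1, 0.4]
width: 85.1
clock: 3.6
eef_pos: [600.3, 284.9, 3.0]
tool_rot: [-1.57, 0.0, 1.664]
force: [0.7, 0.0, -0.1]
width: 84.7
```

```bash
python3 -m jog '[{"x":0,"y":3,"z":0,"ax":0,"ay":0,"az":0,"grip":85},{"x":0,"y":3,"z":0,"ax":0,"ay":0,"az":0,"grip":85}]';  python3 -m jog '[{"x":0,"y":3,"z":0,"ax":0,"ay":0,"az":0,"grip":85},{"x":0,"y":3,"z":0,"ax":0,"ay":0,"az":0,"grip":85}]'
python3 - <<'E'
from h import *
d=shot("side"); 
d["color"]=np.clip(d["color"].astype(float)*1.8,0,255).astype(np.uint8);crop(d,205,240,265,300,10,"s6")
d=shot("wrist"); 
d["color"]=np.clip(d["color"].astype(float)*1.8,0,255).astype(np.uint8);crop(d,80,150,440,384,2,"w5")
goto(600,284.7,14,1.664)
E
```

```text
clock: 3.8
eef_pos: [600.2, 284.8, -0.1]
tool_rot: [-1.57, 0.0, 1.664]
force: [0.1, -0.5, 0.1]
width: 84.6
clock: 4.0
eef_pos: [600.2, 284.8, -3.1]
tool_rot: [-1.57, 0.0, 1.664]
force: [0.1, -1.1, -0.3]
width: 85.2
dxyz [ -0.2 -16.8   0.5] rot [-0.0002 -0.     -0.0001] at [600.4 285.   -2.8] [-1.571  0.     1.664] t 4.1 w 85.5 F [ 1.  -0.9 -0.7]
```

View pics/w5.png

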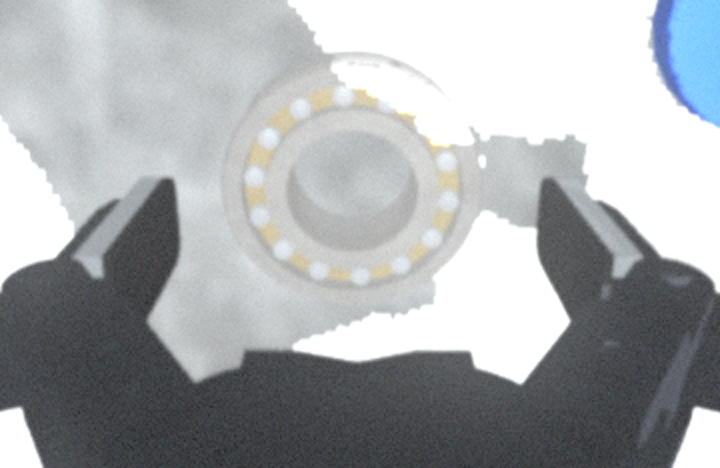

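View pics/s6.png

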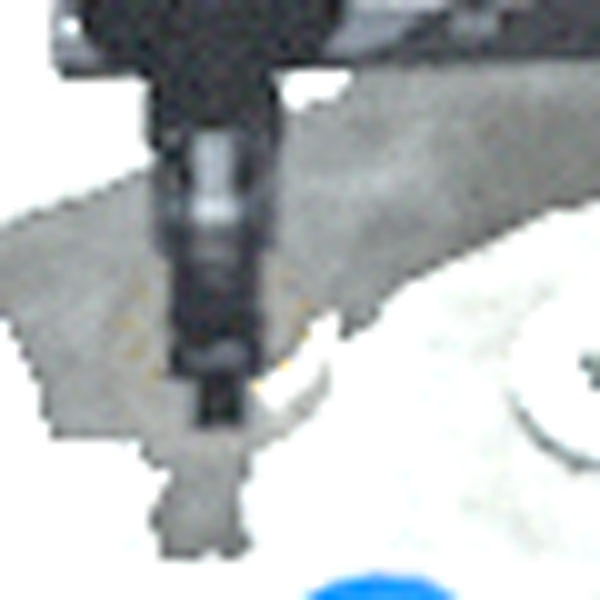

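```bash
python3 -m jog '[{"x":0,"y":4,"z":0,"ax":0,"ay":0,"az":0,"grip":85},{"x":0,"y":4,"z":0,"ax":0,"ay":0,"az":0,"grip":85}]';  python3 -m jog '[{"x":0,"y":4,"z":0,"ax":0,"ay":0,"az":0,"grip":85},{"x":0,"y":4,"z":0,"ax":0,"ay":0,"az":0,"grip":85}]'
python3 - <<'E'
from h import *
d=shot("side"); 
d["color"]=np.clip(d["color"].astype(float)*1.8,0,255).astype(np.uint8);crop(d,205,240,265,300,10,"s7")
goto(600,284.7,14,1.664)
E
```

```text
clock: 4.3
eef_pos: [600.1, 284.8, -7.3]
tool_rot: [-1.57, 0.0, 1.664]
force: [0.1, 0.1, -0.6]
width: 85.0
clock: 4.5
eef_pos: [600.1, 284.8, -11.3]
tool_rot: [-1.57, 0.0, 1.664]
force: [-0.7, -0.7, 0.1]
width: 84.7
dxyz [ -0.2 -25.1   0.2] rot [-0.0007  0.     -0.0002] at [600.2 284.9 -11.1] [-1.57   0.     1.664] t 4.55 w 84.8 F [0.1 0.3 0.2]
```

View pics/s7.png

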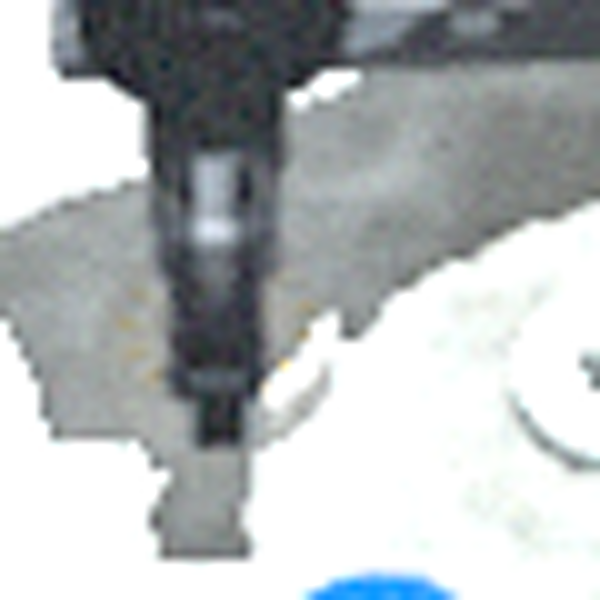

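```bash
python3 -m jog '[{"x":0,"y":4,"z":0,"ax":0,"ay":0,"az":0,"grip":85},{"x":0,"y":7,"z":0,"ax":0,"ay":0,"az":0,"grip":85},{"x":0,"y":7,"z":0,"ax":0,"ay":0,"az":0,"grip":85}]'
python3 - <<'E'
from h import *
d=shot("side"); 
d["color"]=np.clip(d["color"].astype(float)*1.8,0,255).astype(np.uint8);crop(d,205,240,265,300,10,"s8")
goto(600,284.7,14,1.664)
E
```

```text
clock: 4.85
eef_pos: [600.1, 284.8, -18.3]
tool_rot: [-1.57, 0.0, 1.664]
force: [-0.2, 1.0, 0.1]
width: 85.2
dxyz [ -0.1 -32.1   0.3] rot [-0.0007 -0.     -0.0002] at [600.2 284.9 -18.1] [-1.57   0.     1.664] t 4.9 w 85.1 F [ 0.1 -0.7 -0.6]
```

View pics/s8.png

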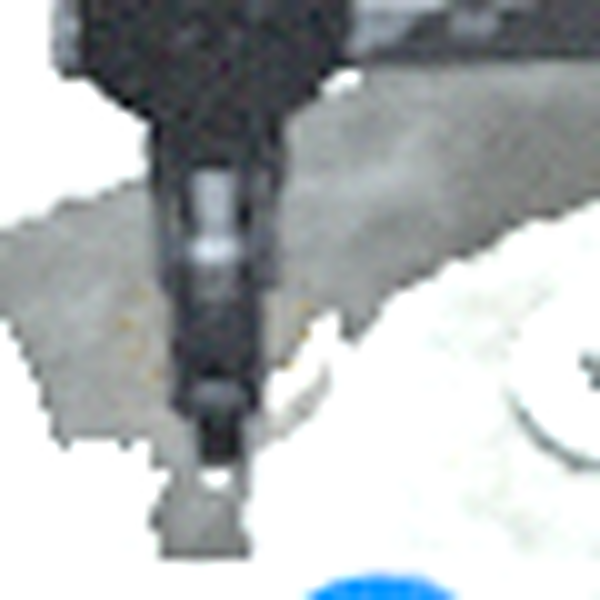

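```bash
python3 -m jog '[{"x":0,"y":0,"z":0,"ax":0,"ay":0,"az":0,"grip":60},{"x":0,"y":0,"z":0,"ax":0,"ay":0,"az":0,"grip":60},{"x":0,"y":0,"z":0,"ax":0,"ay":0,"az":0,"grip":60},{"x":0,"y":0,"z":0,"ax":0,"ay":0,"az":0,"grip":60}]'
python3 - <<'E'
from h import *
d=shot("side"); 
d["color"]=np.clip(d["color"].astype(float)*1.8,0,255).astype(np.uint8);crop(d,205,240,265,300,10,"s9")
goto(600,284.7,14,1.664)
E
```

```text
clock: 5.3
eef_pos: [600.7, 284.6, -16.7]
tool_rot: [-1.571, 0.0, 1.664]
force: [-1.7, -1.6, 5.8]
width: 63.5
dxyz [  0.2 -30.7   0.7] rot [ 0.0002 -0.0001 -0.0005] at [600.7 284.5 -16.7] [-1.571  0.     1.664] t 5.35 w 63.6 F [-1.2 -1.4  6.4]
```

View pics/s9.png

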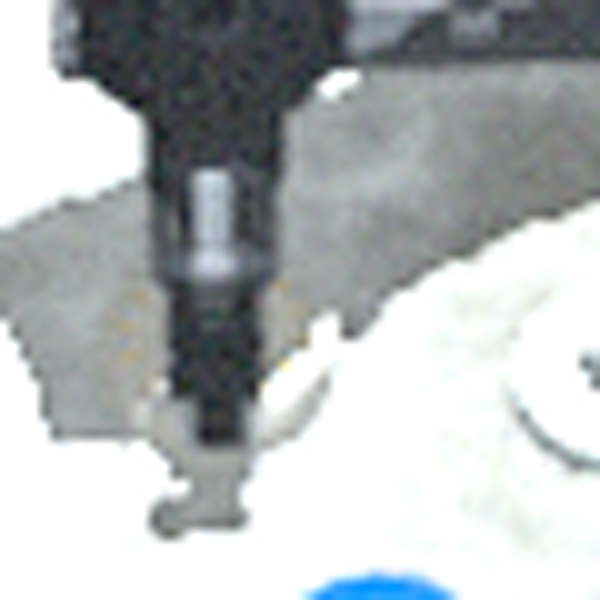

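Run:
```python
from h import *
d=shot("wrist"); 
d["color"]=np.clip(d["color"].astype(float)*1.8,0,255).astype(np.uint8);crop(d,80,150,440,384,2,"w6")
print(read_state()["width"])
```

```text
63.80564573799195
```

View pics/w6.png

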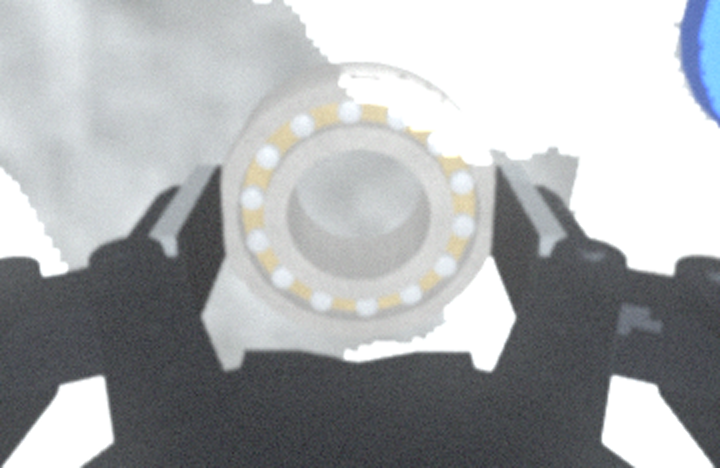

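```bash
python3 -m jog '[{"x":0,"y":-5,"z":0,"ax":0,"ay":0,"az":0,"grip":55},{"x":0,"y":-10,"z":0,"ax":0,"ay":0,"az":0,"grip":55},{"x":0,"y":-30,"z":0,"ax":0,"ay":0,"az":0,"grip":55},{"x":0,"y":-60,"z":0,"ax":0,"ay":0,"az":0,"grip":55},{"x":0,"y":-60,"z":0,"ax":0,"ay":0,"az":0,"grip":55}]'
python3 - <<'E'
from h import *
d=shot("side"); 
d["color"]=np.clip(d["color"].astype(float)*1.8,0,255).astype(np.uint8);crop(d,195,220,275,300,8,"s10")
d=shot("wrist"); 
d["color"]=np.clip(d["color"].astype(float)*1.8,0,255).astype(np.uint8);crop(d,80,150,440,384,2,"w7")
goto(600,284.7,14,1.664)
E
```

```text
clock: 5.9
eef_pos: [603.5, 286.6, 46.2]
tool_rot: [-1.578, -0.003, 1.664]
force: [1.4, 0.3, -2.7]
width: 63.7
dxyz [-0.5 28.7  0.8] rot [0.001  0.0001 0.0005] at [600.7 285.3  42.7] [-1.572e+00 -1.000e-03  1.664e+00] t 6.0 w 63.6 F [-0.6 -0.7 -3.1]
```

View pics/w7.png

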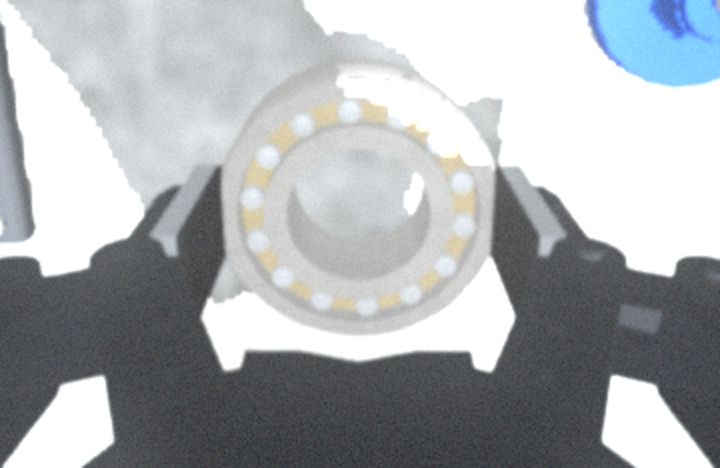

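View pics/s10.png

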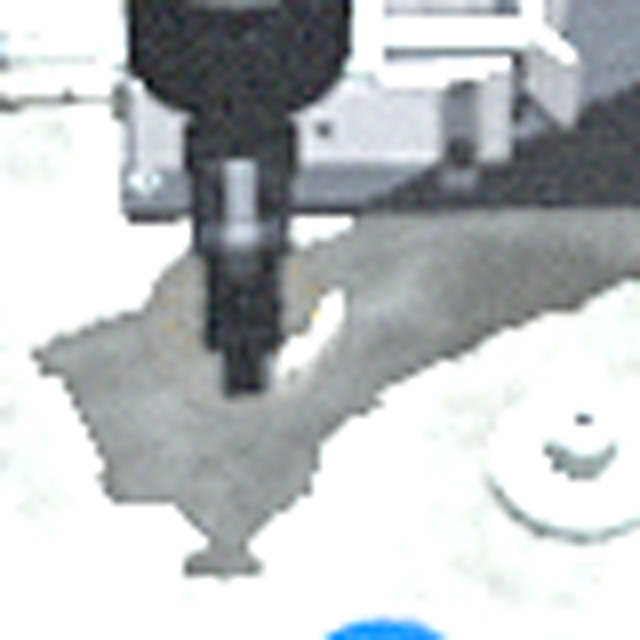

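```bash
python3 - <<'E'
from h import *
goto(560,80,170,1.664)
E
python3 -m jog '[{"x":-5,"y":-45,"z":0,"ax":0,"ay":0,"az":0,"grip":55},{"x":-40,"y":-85,"z":3,"ax":0,"ay":0,"az":0,"grip":55},{"x":-80,"y":-115,"z":12,"ax":0,"ay":0,"az":0,"grip":55},{"x":-125,"y":-127,"z":20,"ax":0,"ay":0,"az":0,"grip":55},{"x":-165,"y":-127,"z":40,"ax":0,"ay":0,"az":0,"grip":55}]'
python3 - <<'E'
from h import *
goto(560,80,170,1.664)
E
```

```text
dxyz [-200.5 -127.5   59.6] rot [0.001  0.0001 0.0005] at [600.7 285.3  42.7] [-1.572e+00 -1.000e-03  1.664e+00] t 6.0 w 63.6 F [-0.6 -0.7 -3.1]
clock: 6.5
eef_pos: [578.0, 114.5, 170.4]
tool_rot: [-1.575, 0.001, 1.663]
force: [1.3, -1.1, -3.8]
width: 63.6
dxyz [-32.7   0.3  21.2] rot [ 0.0045 -0.0011 -0.0007] at [578.  114.5 170.4] [-1.575e+00  1.000e-03  1.663e+00] t 6.5 w 63.6 F [ 1.3 -1.1 -3.8]
```

```bash
python3 -m jog '[{"x":-33,"y":0,"z":21,"ax":0,"ay":0,"az":0,"grip":55},{"x":-33,"y":0,"z":21,"ax":0,"ay":0,"az":0,"grip":55},{"x":-33,"y":0,"z":21,"ax":0,"ay":0,"az":0,"grip":55},{"x":-33,"y":0,"z":21,"ax":0,"ay":0,"az":0,"grip":55}]'
python3 - <<'E'
from h import *
d=shot("wrist","w8");crop(d,140,0,400,190,3,"w8c")
goto(560,80,170,1.664)
import pickle; pickle.dump(d,open("w8.pkl","wb"))
print(proj(d,[464.3,79.1,10]),proj(d,[464.3,79.1,50]))
E
```

```text
clock: 6.9
eef_pos: [558.0, 83.5, 168.5]
tool_rot: [-1.57, -0.001, 1.665]
force: [-0.3, 1.2, -3.3]
width: 63.4
dxyz [-3.9 -1.4 -1.5] rot [-0.0008  0.002   0.0009] at [558.2  83.8 168.6] [-1.570e+00 -1.000e-03  1.666e+00] t 6.95 w 63.3 F [-0.1  1.  -3.6]
[262.79596906  82.03849797] [263.47347072  77.78573307]
```

View pics/w8.png

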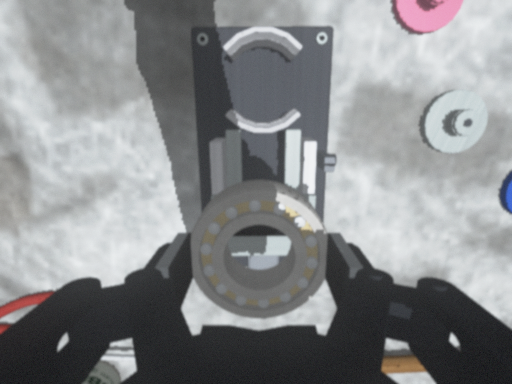

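View pics/w8c.png

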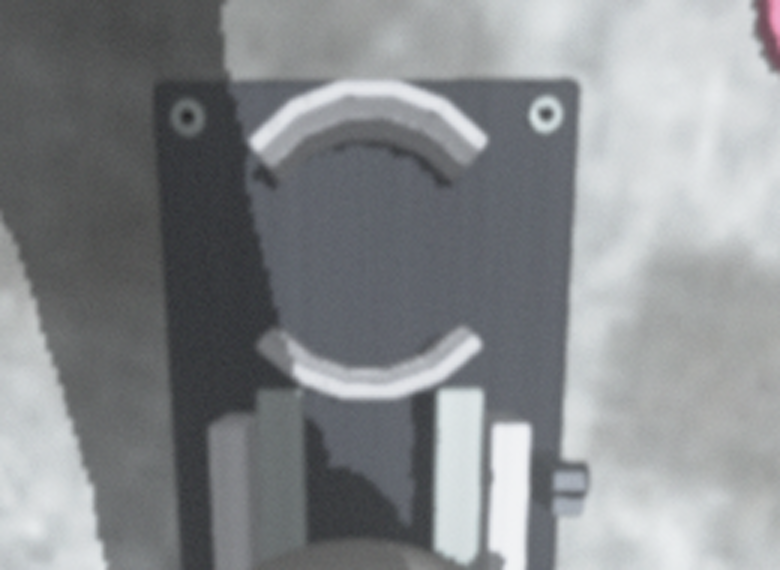

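Run:
```python
from h import *
import pickle; d=pickle.load(open("w8.pkl","rb"))
def B(c,r,z): return back(d,140+(c+.5)/3-.5,(r+.5)/3-.5,z)
a,b=B(367,80,50),B(369,400,50); print("outer",a.round(1),b.round(1),((a+b)/2).round(1))
print("far floor inner",B(367,143,10).round(1))
w=[B(250,145,50),B(488,140,50),B(258,345,50),B(483,340,50)]
print("ends",[x.round(1) for x in w],np.mean(w,0).round(1))
for n,c,r in(("TL",155,80),("TR",580,80)): print(n,B(c,r,10).round(1))
p1,p2=B(155,80,10),B(580,80,10); v=p2-p1; print(np.linalg.norm(v),np.arctan2(v[1],v[0])-np.pi/2, (p1+p2)/2)
print("index line",B(570,490,60).round(1))
```

```text
outer [423.6  73.8  50. ] [512.2  83.1  50. ] [467.9  78.4  50. ]
far floor inner [432.3  75.2  10. ]
ends [array([443.5,  41.9,  50. ]), array([435.8, 110. ,  50. ]), array([499. ,  47.9,  50. ]), array([491.1, 115.8,  50. ])] [467.4  78.9  50. ]
TL [420.2   5.2  10. ]
TR [407.3 141.9  10. ]
137.25511655071855 0.09418550904991574 [413.75761131  73.55814237  10.        ]
index line [532.7 146.7  60. ]
```

Run:
```python
from h import *
d=shot("side")
crop(d,255,195,305,255,12,"s11")
import pickle; pickle.dump(d,open("s11.pkl","wb"))
w=pickle.load(open("w8.pkl","rb"))
d=shot("top"); crop(d,190,180,260,250,9,"t3");pickle.dump(d,open("t3.pkl","wb"))
```

```text
(no output)
```

View pics/s11.png

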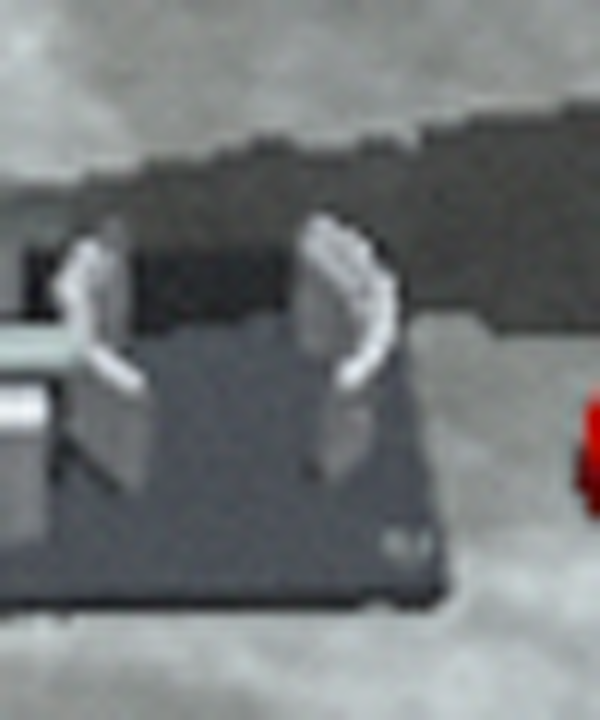

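View pics/t3.png

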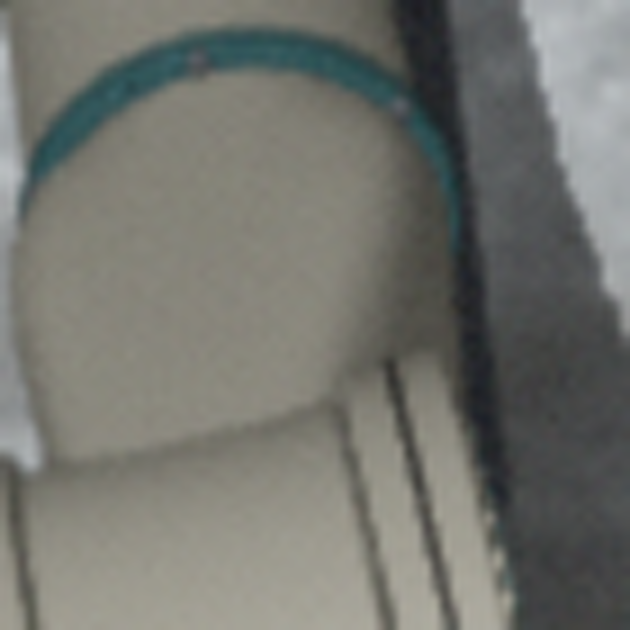

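Run:
```python
from h import *
import pickle; d=pickle.load(open("s11.pkl","rb"))
def B(c,r,z): return back(d,255+(c+.5)/12-.5,195+(r+.5)/12-.5,z)
print("corner",B(443,578,10).round(1))
a,b=B(325,480,10),B(140,490,10);print("ends floor",a.round(1),b.round(1),(a+b)/2)
a,b=B(345,388,50),B(140,388,50);print("ends top",a.round(1),b.round(1),(a+b)/2)
a,b=B(400,300,50),B(56,290,50);print("outer",a.round(1),b.round(1),(a+b)/2)
```

```text
corner [407.6 143.   10. ]
ends floor [437.7 107.1  10. ] [487.2 114.   10. ] [462.45808167 110.51990121  10.        ]
ends top [435.3 115.   50. ] [488.9 118.2  50. ] [462.09403937 116.59832194  50.        ]
outer [419.6  78.6  50. ] [511.7  80.1  50. ] [465.65804152  79.36876531  50.        ]
```

```bash
python3 -m jog '[{"x":-9,"y":0,"z":45,"ax":0,"ay":0,"az":0,"grip":55},{"x":-13,"y":0,"z":90,"ax":0,"ay":0,"az":0,"grip":55},{"x":-13,"y":45,"z":91,"ax":0,"ay":0,"az":0,"grip":55},{"x":-13,"y":90,"z":91,"ax":0,"ay":0,"az":0,"grip":55},{"x":-13,"y":105,"z":91,"ax":0,"ay":0,"az":0,"grip":55}]'
python3 - <<'E'
from h import *
goto(466.3,78.9,60,1.664)
E
```

```text
clock: 7.55
eef_pos: [466.8, 61.3, 61.4]
tool_rot: [-1.566, 0.0, 1.666]
force: [-1.0, -0.6, -3.1]
width: 63.4
dxyz [17.5  1.4 -1.2] rot [-0.0044  0.0017 -0.    ] at [466.8  61.3  61.4] [-1.566  0.     1.666] t 7.55 w 63.4 F [-1.  -0.6 -3.1]
```

```bash
python3 -m jog '[{"x":17.5,"y":2,"z":-1,"ax":0,"ay":0,"az":0,"grip":55},{"x":17.5,"y":2,"z":-1,"ax":0,"ay":0,"az":0,"grip":55},{"x":17.5,"y":2,"z":-1,"ax":0,"ay":0,"az":0,"grip":55},{"x":17.5,"y":2,"z":-1,"ax":0,"ay":0,"az":0,"grip":55}]'
python3 - <<'E'
from h import *
d=shot("wrist","w9")
d=shot("side"); d["color"]=np.clip(d["color"].astype(float)*1.8,0,255).astype(np.uint8);crop(d,240,180,320,260,8,"s12")
goto(466.3,78.9,60,1.664)
E
```

```text
clock: 7.95
eef_pos: [468.7, 78.1, 62.7]
tool_rot: [-1.572, 0.0, 1.664]
force: [0.3, 0.4, -3.2]
width: 63.7
dxyz [1.3 2.7 2.2] rot [ 0.0009 -0.0007 -0.0002] at [468.6  77.8  62.7] [-1.572  0.     1.663] t 8.05 w 63.7 F [-0.6 -0.8 -4.3]
```

View pics/w9.png

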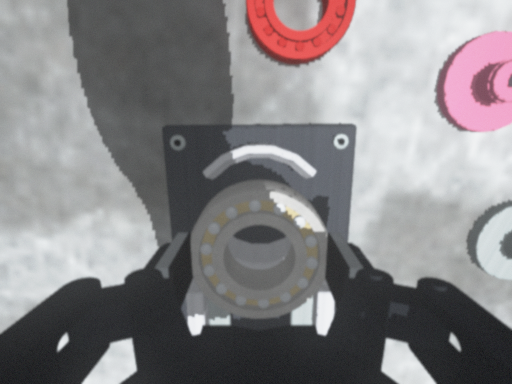

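View pics/s12.png

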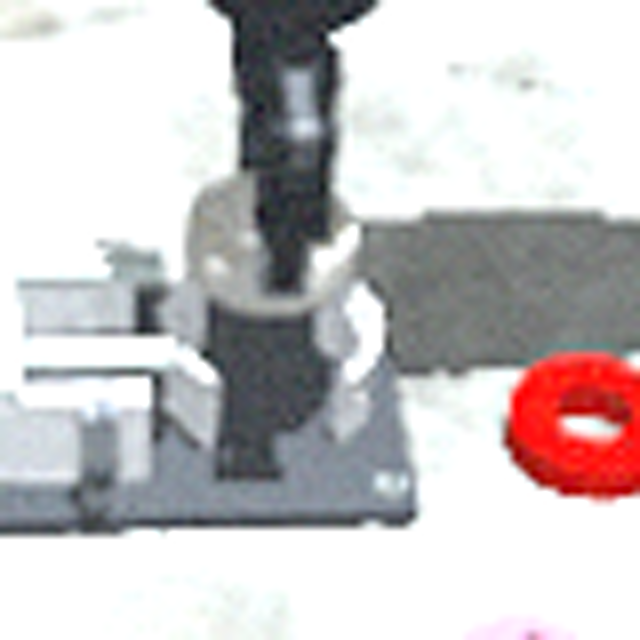

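Run:
```python
from h import *
d=shot("side")
for z in(85,90): print(back(d,240+(274.5)/8-.5,180+(245.5)/8-.5,z).round(1))
```

```text
[466.7  76.9  85. ]
[467.   83.1  90. ]
```

```bash
python3 -m jog '[{"x":1,"y":10,"z":1,"ax":0,"ay":0,"az":0,"grip":55},{"x":1,"y":25,"z":1,"ax":0,"ay":0,"az":0,"grip":55},{"x":1,"y":38,"z":1,"ax":0,"ay":0,"az":0,"grip":55},{"x":1,"y":38,"z":1,"ax":0,"ay":0,"az":0,"grip":55}]'
python3 -m jog '[{"x":0,"y":4,"z":0,"ax":0,"ay":0,"az":0,"grip":55},{"x":0,"y":8,"z":0,"ax":0,"ay":0,"az":0,"grip":55},{"x":0,"y":12,"z":0,"ax":0,"ay":0,"az":0,"grip":55},{"x":0,"y":12,"z":0,"ax":0,"ay":0,"az":0,"grip":55}]'
```

```text
clock: 8.5
eef_pos: [465.7, 78.8, 22.7]
tool_rot: [-1.567, 0.0, 1.664]
force: [-0.7, -0.6, -3.2]
width: 63.3
clock: 8.9
eef_pos: [466.9, 79.2, 12.0]
tool_rot: [-1.57, 0.0, 1.664]
force: [-0.5, 0.1, -3.4]
width: 63.2
```

```bash
python3 -m jog '[{"x":0,"y":6,"z":0,"ax":0,"ay":0,"az":0,"grip":55},{"x":0,"y":12,"z":0,"ax":0,"ay":0,"az":0,"grip":55},{"x":0,"y":16,"z":0,"ax":0,"ay":0,"az":0,"grip":55},{"x":0,"y":16,"z":0,"ax":0,"ay":0,"az":0,"grip":55}]'
python3 -m jog '[{"x":0,"y":2,"z":0,"ax":0,"ay":0,"az":0,"grip":55},{"x":0,"y":2,"z":0,"ax":0,"ay":0,"az":0,"grip":55}]'
```

```text
clock: 9.3
eef_pos: [466.4, 79.1, -4.4]
tool_rot: [-1.569, 0.0, 1.664]
force: [-0.9, 0.3, -3.4]
width: 63.6
clock: 9.5
eef_pos: [467.1, 79.2, -5.9]
tool_rot: [-1.571, -0.001, 1.664]
force: [-0.1, 0.3, -3.8]
width: 63.7
```

```bash
python3 -m jog '[{"x":0,"y":1.5,"z":0,"ax":0,"ay":0,"az":0,"grip":55},{"x":0,"y":1.5,"z":0,"ax":0,"ay":0,"az":0,"grip":55}]'
python3 - <<'E'
from h import *
d=shot("side"); d["color"]=np.clip(d["color"].astype(float)*1.8,0,255).astype(np.uint8);crop(d,240,180,320,260,8,"s13")
goto(466.3,78.9,60,1.664)
E
```

```text
clock: 9.7
eef_pos: [467.3, 79.3, -6.7]
tool_rot: [-1.571, -0.0, 1.664]
force: [-0.9, -0.1, 2.4]
width: 63.5
dxyz [ -0.3 -66.7   0.9] rot [0.0006 0.0002 0.0003] at [467.3  79.3  -6.7] [-1.571 -0.     1.664] t 9.75 w 63.4 F [-1.4 -0.3  4.2]
```

View pics/s13.png

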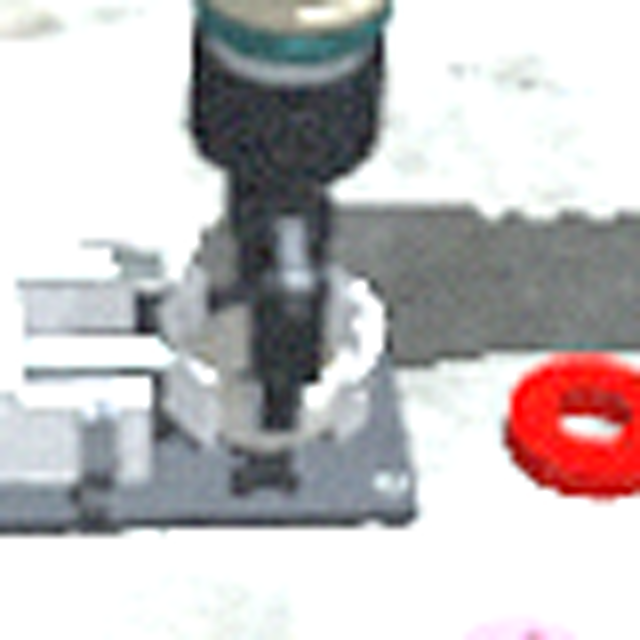

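```bash
python3 -m jog '[{"x":0,"y":0,"z":0,"ax":0,"ay":0,"az":0,"grip":85},{"x":0,"y":0,"z":0,"ax":0,"ay":0,"az":0,"grip":85},{"x":0,"y":0,"z":0,"ax":0,"ay":0,"az":0,"grip":85},{"x":0,"y":0,"z":0,"ax":0,"ay":0,"az":0,"grip":85},{"x":0,"y":-5,"z":0,"ax":0,"ay":0,"az":0,"grip":85}]'
python3 -m jog '[{"x":0,"y":-40,"z":0,"ax":0,"ay":0,"az":0,"grip":85},{"x":0,"y":-80,"z":0,"ax":0,"ay":0,"az":0,"grip":85},{"x":0,"y":-120,"z":0,"ax":0,"ay":0,"az":0,"grip":85},{"x":-45,"y":-140,"z":0,"ax":0,"ay":0,"az":0,"grip":85}]'
python3 - <<'E'
from h import *
d=shot("wrist","w10")
d=shot("side");crop(d,240,180,320,260,8,"s14")
goto(450,-252.8,140,1.664)
E
```

```text
clock: 10.25
eef_pos: [466.7, 79.1, -2.5]
tool_rot: [-1.57, 0.0, 1.664]
force: [0.0, -0.5, 0.0]
width: 84.6
clock: 10.65
eef_pos: [473.4, 40.7, 141.5]
tool_rot: [-1.578, -0.004, 1.675]
force: [1.8, -1.5, -0.4]
width: 85.0
dxyz [-277.9    1.6   47.1] rot [ 0.0054 -0.0087 -0.0038] at [473.5  28.1 140.8] [-1.576  0.004  1.655] t 10.75 w 84.8 F [ 0.4  0.3 -0.6]
```

View pics/w10.png

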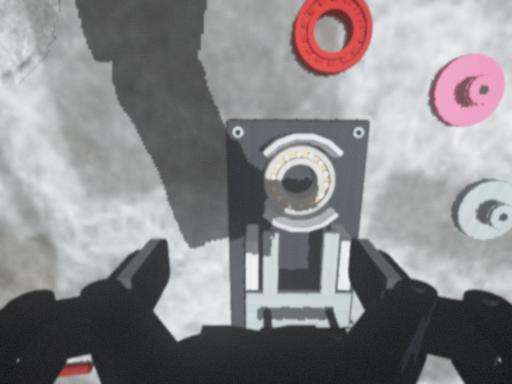

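View pics/s14.png

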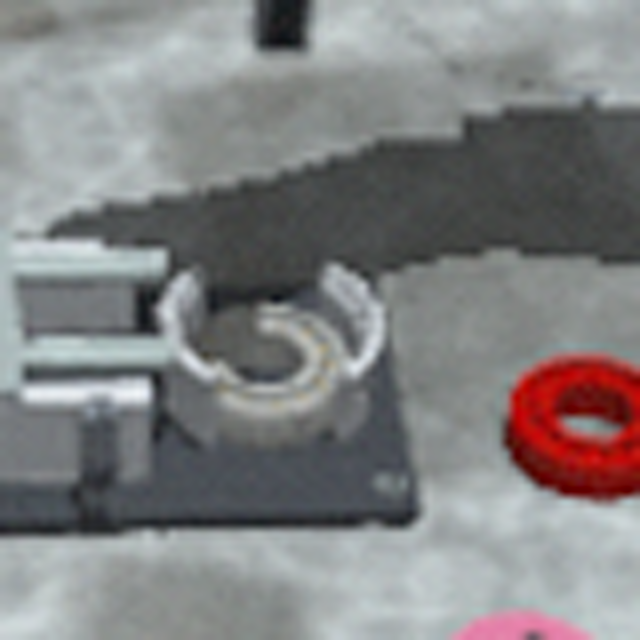

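```bash
python3 -m jog '[{"x":-48,"y":0,"z":8,"ax":0,"ay":0,"az":0,"grip":85},{"x":-96,"y":0,"z":16,"ax":0,"ay":0,"az":0,"grip":85},{"x":-144,"y":0,"z":25,"ax":0,"ay":0,"az":0,"grip":85},{"x":-192,"y":0,"z":33,"ax":0,"ay":0,"az":0,"grip":85},{"x":-240,"y":0,"z":41,"ax":0,"ay":0,"az":0,"grip":85}]'
python3 - <<'E'
from h import *
goto(450,-252.8,120,1.664)
E
```

```text
clock: 11.25
eef_pos: [452.0, -210.2, 137.8]
tool_rot: [-1.57, -0.0, 1.664]
force: [0.1, 0.2, 0.1]
width: 84.6
dxyz [-42.2  17.8   5.9] rot [-0.0003 -0.0003  0.0002] at [ 452.  -210.2  137.8] [-1.57  -0.     1.664] t 11.25 w 84.6 F [0.1 0.2 0.1]
```

```bash
python3 -m jog '[{"x":-42,"y":18,"z":6,"ax":0,"ay":0,"az":0,"grip":85},{"x":-42,"y":18,"z":6,"ax":0,"ay":0,"az":0,"grip":85},{"x":-42,"y":18,"z":6,"ax":0,"ay":0,"az":0,"grip":85},{"x":-42,"y":18,"z":6,"ax":0,"ay":0,"az":0,"grip":85}]'
python3 - <<'E'
from h import *
d=shot("wrist","w11"); print(proj(d,[450,-252.8,9]))
goto(450,-252.8,40,1.664)
E
```

```text
clock: 11.65
eef_pos: [450.9, -249.1, 119.9]
tool_rot: [-1.571, -0.001, 1.666]
force: [-1.0, 0.6, -1.2]
width: 85.0
[254.61610297 181.57334952]
dxyz [-3.8 80.   1.5] rot [0.0003 0.0026 0.0008] at [ 451.1 -248.9  120. ] [-1.571e+00 -1.000e-03  1.667e+00] t 11.7 w 85.0 F [0.  0.2 0.2]
```

View pics/w11.png

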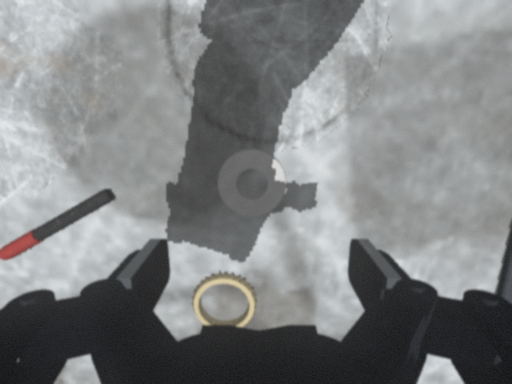

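```bash
python3 -m jog '[{"x":-5,"y":40,"z":1,"ax":0,"ay":0,"az":0,"grip":85},{"x":-5,"y":80,"z":1,"ax":0,"ay":0,"az":0,"grip":85},{"x":-5,"y":110,"z":1,"ax":0,"ay":0,"az":0,"grip":85},{"x":-5,"y":130,"z":1,"ax":0,"ay":0,"az":0,"grip":85},{"x":-5,"y":130,"z":1,"ax":0,"ay":0,"az":0,"grip":85}]'
python3 -m jog '[{"x":0,"y":4,"z":0,"ax":0,"ay":0,"az":0,"grip":85},{"x":0,"y":4,"z":0,"ax":0,"ay":0,"az":0,"grip":85}]'
python3 - <<'E'
from h import *
d=shot("wrist","w12"); print(proj(d,[450,-254,9]))
d=shot("side"); d["color"]=np.clip(d["color"].astype(float)*1.8,0,255).astype(np.uint8);crop(d,240,130,320,210,8,"s15")
goto(450,-254,-21,1.664)
E
```

```text
clock: 12.2
eef_pos: [449.2, -253.1, -12.1]
tool_rot: [-1.567, -0.003, 1.667]
force: [0.6, 0.3, -0.0]
width: 85.0
clock: 12.4
eef_pos: [451.2, -255.5, -13.3]
tool_rot: [-1.572, 0.001, 1.665]
force: [0.0, -0.9, 0.1]
width: 84.5
[261.74807446 240.56059748]
dxyz [2.1 8.  0.9] rot [ 0.0018  0.0003 -0.001 ] at [ 451.1 -256.   -13. ] [-1.573e+00  1.000e-03  1.664e+00] t 12.5 w 85.0 F [-0.2  0.1  0.1]
```

View pics/w12.png

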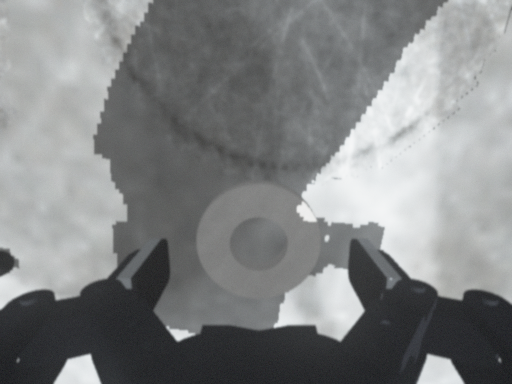

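View pics/s15.png

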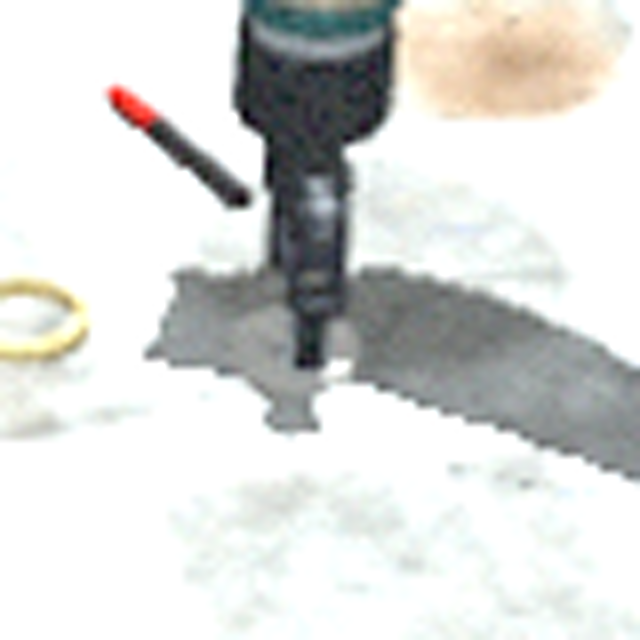

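```bash
python3 -m jog '[{"x":0,"y":4,"z":0,"ax":0,"ay":0,"az":0,"grip":85},{"x":0,"y":8,"z":0,"ax":0,"ay":0,"az":0,"grip":85},{"x":0,"y":8,"z":0,"ax":0,"ay":0,"az":0,"grip":85}]'
python3 -m jog '[{"x":0,"y":0,"z":0,"ax":0,"ay":0,"az":0,"grip":55},{"x":0,"y":0,"z":0,"ax":0,"ay":0,"az":0,"grip":55},{"x":0,"y":0,"z":0,"ax":0,"ay":0,"az":0,"grip":55},{"x":0,"y":0,"z":0,"ax":0,"ay":0,"az":0,"grip":55}]'
python3 - <<'E'
from h import *
d=shot("wrist","w13")
d=shot("side"); d["color"]=np.clip(d["color"].astype(float)*1.8,0,255).astype(np.uint8);crop(d,240,130,320,210,8,"s16")
goto(450,-254,-21,1.664)
E
```

```text
clock: 12.8
eef_pos: [449.9, -255.8, -22.5]
tool_rot: [-1.57, -0.0, 1.664]
force: [-0.6, 0.4, -0.3]
width: 85.0
clock: 13.2
eef_pos: [450.1, -255.9, -21.2]
tool_rot: [-1.571, 0.0, 1.664]
force: [-1.3, 1.2, 10.2]
width: 60.1
dxyz [ 1.9 -0.2 -0. ] rot [ 0.0001 -0.0001 -0.0005] at [ 450.2 -255.9  -21.2] [-1.571  0.     1.664] t 13.3 w 59.8 F [-2.5  1.9  9.7]
```

View pics/w13.png

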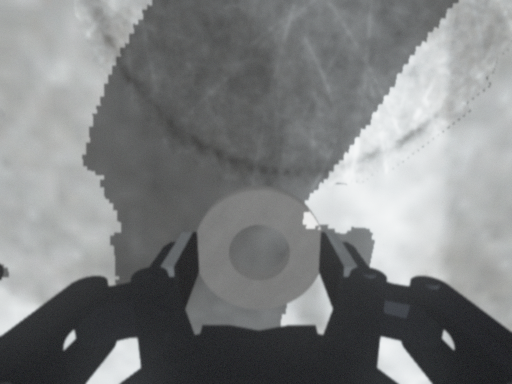

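View pics/s16.png

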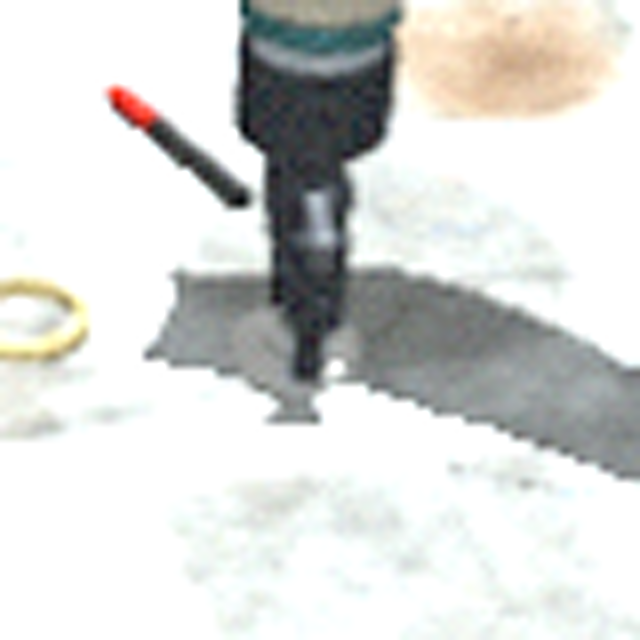

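```bash
python3 - <<'E'
from h import *
d=shot("wrist"); print(back(d,259.5,249.5,9),proj(d,[450.2,-255.9,9]))
E
python3 -m jog '[{"x":0,"y":-3,"z":0,"ax":0,"ay":0,"az":0,"grip":50},{"x":0,"y":-10,"z":0,"ax":0,"ay":0,"az":0,"grip":50},{"x":0,"y":-30,"z":0,"ax":0,"ay":0,"az":0,"grip":50},{"x":0,"y":-60,"z":0,"ax":0,"ay":0,"az":0,"grip":50},{"x":0,"y":-60,"z":0,"ax":0,"ay":0,"az":0,"grip":50}]'
python3 - <<'E'
from h import *
d=shot("wrist","w14")
d=shot("side"); d["color"]=np.clip(d["color"].astype(float)*1.8,0,255).astype(np.uint8);crop(d,240,110,320,190,8,"s17")
goto(468,79,120,1.664)
E
```

```text
[ 450.32491848 -255.47952306    9.        ] [258.66884593 249.19477763]
clock: 13.85
eef_pos: [452.4, -256.9, 40.9]
tool_rot: [-1.576, 0.003, 1.664]
force: [1.4, 0.2, -0.7]
width: 59.5
dxyz [332.1 -81.8 -48.6] rot [ 0.0012 -0.0004 -0.0008] at [ 450.5 -256.2   38.4] [-1.572e+00  1.000e-03  1.664e+00] t 13.95 w 59.2 F [-0.6  0.  -1.5]
```

View pics/w14.png

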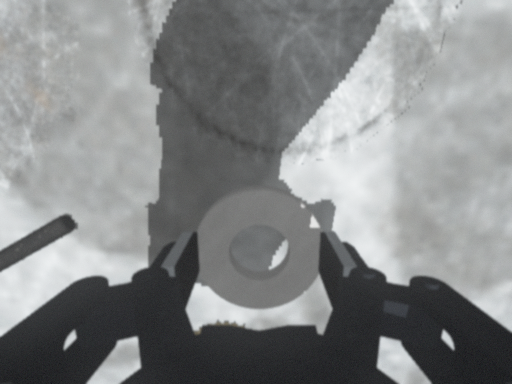

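View pics/s17.png

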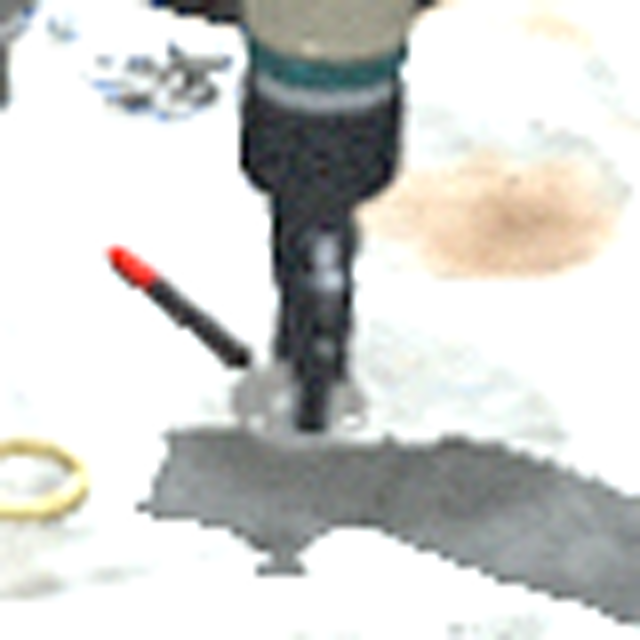

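```bash
python3 -m jog '[{"x":20,"y":-40,"z":-3,"ax":0,"ay":0,"az":0,"grip":50},{"x":65,"y":-60,"z":-10,"ax":0,"ay":0,"az":0,"grip":50},{"x":114,"y":-60,"z":-17,"ax":0,"ay":0,"az":0,"grip":50},{"x":163,"y":-60,"z":-24,"ax":0,"ay":0,"az":0,"grip":50},{"x":212,"y":-60,"z":-31,"ax":0,"ay":0,"az":0,"grip":50}]'
python3 -m jog '[{"x":45,"y":0,"z":-7,"ax":0,"ay":0,"az":0,"grip":50},{"x":80,"y":0,"z":-12,"ax":0,"ay":0,"az":0,"grip":50},{"x":110,"y":0,"z":-17,"ax":0,"ay":0,"az":0,"grip":50},{"x":120,"y":0,"z":-17,"ax":0,"ay":0,"az":0,"grip":50},{"x":120,"y":0,"z":-17,"ax":0,"ay":0,"az":0,"grip":50}]'
python3 - <<'E'
from h import *
goto(466.3,79,65,1.664)
E
```

```text
clock: 14.45
eef_pos: [460.5, -40.2, 97.1]
tool_rot: [-1.569, -0.0, 1.663]
force: [1.4, 0.4, -1.3]
width: 59.7
clock: 14.95
eef_pos: [466.2, 80.5, 97.0]
tool_rot: [-1.569, -0.0, 1.667]
force: [-0.2, -0.3, -2.0]
width: 59.6
dxyz [-1.5 32.  -0. ] rot [-0.0019  0.0033  0.0001] at [466.2  80.5  97. ] [-1.569 -0.     1.667] t 14.95 w 59.6 F [-0.2 -0.3 -2. ]
```

```bash
python3 -m jog '[{"x":-1,"y":20,"z":0,"ax":0,"ay":0,"az":0,"grip":50},{"x":-1,"y":42,"z":0,"ax":0,"ay":0,"az":0,"grip":50},{"x":-1,"y":42,"z":0,"ax":0,"ay":0,"az":0,"grip":50},{"x":-1,"y":42,"z":0,"ax":0,"ay":0,"az":0,"grip":50},{"x":-1,"y":42,"z":0,"ax":0,"ay":0,"az":0,"grip":50}]'
python3 - <<'E'
from h import *
d=shot("side"); d["color"]=np.clip(d["color"].astype(float)*1.8,0,255).astype(np.uint8);crop(d,240,180,320,260,8,"s18")
goto(466.3,79,40,1.664)
E
```

```text
clock: 15.45
eef_pos: [467.6, 77.3, 56.4]
tool_rot: [-1.571, 0.0, 1.663]
force: [0.3, -0.1, 0.0]
width: 59.2
dxyz [ 1.5 16.6  1.4] rot [ 0.0013 -0.0011 -0.    ] at [467.8  77.6  56.6] [-1.572  0.     1.663] t 15.5 w 59.4 F [-0.9  0.4 -1.1]
```

View pics/s18.png

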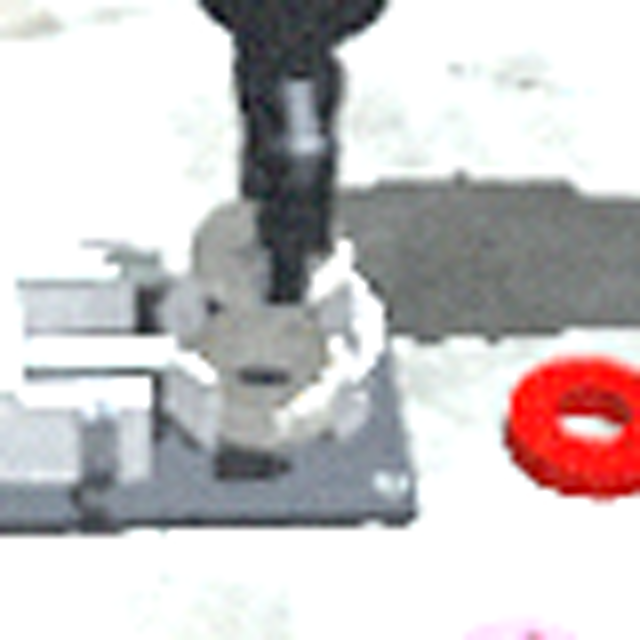

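```bash
python3 -m jog '[{"x":1,"y":12,"z":1,"ax":0,"ay":0,"az":0,"grip":50},{"x":1,"y":25,"z":1,"ax":0,"ay":0,"az":0,"grip":50},{"x":1,"y":35,"z":1,"ax":0,"ay":0,"az":0,"grip":50},{"x":1,"y":42,"z":1,"ax":0,"ay":0,"az":0,"grip":50},{"x":1,"y":42,"z":1,"ax":0,"ay":0,"az":0,"grip":50}]'
python3 -m jog '[{"x":0,"y":2,"z":0,"ax":0,"ay":0,"az":0,"grip":50},{"x":0,"y":4,"z":0,"ax":0,"ay":0,"az":0,"grip":50},{"x":0,"y":4,"z":0,"ax":0,"ay":0,"az":0,"grip":50}]'
```

```text
clock: 16.0
eef_pos: [465.7, 79.0, 13.3]
tool_rot: [-1.57, 0.0, 1.664]
force: [0.1, -0.1, -1.4]
width: 59.2
clock: 16.3
eef_pos: [466.2, 79.1, 9.9]
tool_rot: [-1.571, -0.0, 1.664]
force: [-1.1, -0.0, -0.7]
width: 59.4
```

```bash
python3 -m jog '[{"x":0,"y":1.2,"z":0,"ax":0,"ay":0,"az":0,"grip":50},{"x":0,"y":1.2,"z":0,"ax":0,"ay":0,"az":0,"grip":50}]'
```

```text
clock: 16.5
eef_pos: [466.3, 79.2, 9.0]
tool_rot: [-1.571, -0.0, 1.664]
force: [-0.3, -0.5, 2.8]
width: 59.2
```

```bash
python3 -m jog '[{"x":0,"y":0,"z":0,"ax":0,"ay":0,"az":0,"grip":85},{"x":0,"y":0,"z":0,"ax":0,"ay":0,"az":0,"grip":85},{"x":0,"y":0,"z":0,"ax":0,"ay":0,"az":0,"grip":85},{"x":0,"y":0,"z":0,"ax":0,"ay":0,"az":0,"grip":85},{"x":0,"y":-5,"z":0,"ax":0,"ay":0,"az":0,"grip":85}]'
python3 -m jog '[{"x":0,"y":-40,"z":0,"ax":0,"ay":0,"az":0,"grip":85},{"x":0,"y":-80,"z":0,"ax":0,"ay":0,"az":0,"grip":85},{"x":20,"y":-110,"z":0,"ax":0,"ay":0,"az":0,"grip":85},{"x":60,"y":-110,"z":0,"ax":0,"ay":0,"az":0,"grip":85},{"x":60,"y":-110,"z":0,"ax":0,"ay":0,"az":0,"grip":85}]'
python3 - <<'E'
from h import *
d=shot("wrist","w15")
d=shot("side");crop(d,240,180,320,260,8,"s19")
goto(482.7,286,120,1.664)
E
```

```text
clock: 17.0
eef_pos: [465.7, 79.0, 13.3]
tool_rot: [-1.57, 0.0, 1.664]
force: [-0.0, 0.2, -0.1]
width: 84.9
clock: 17.5
eef_pos: [461.0, 145.1, 125.4]
tool_rot: [-1.575, -0.005, 1.671]
force: [-0.1, -1.2, 0.0]
width: 84.5
dxyz [143.6   4.  -36.4] rot [0.0002 0.0024 0.0001] at [460.1 139.6 123.9] [-1.571 -0.     1.666] t 17.6 w 84.6 F [ 0.7 -1.  -0.5]
```

View pics/w15.png

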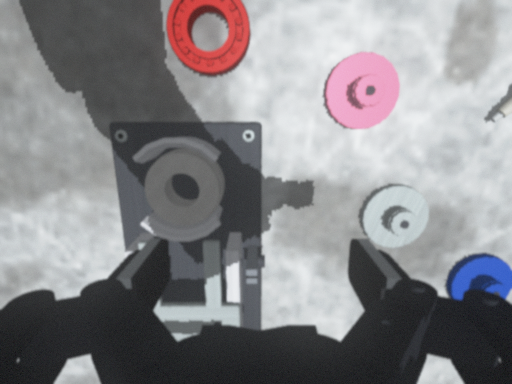

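View pics/s19.png

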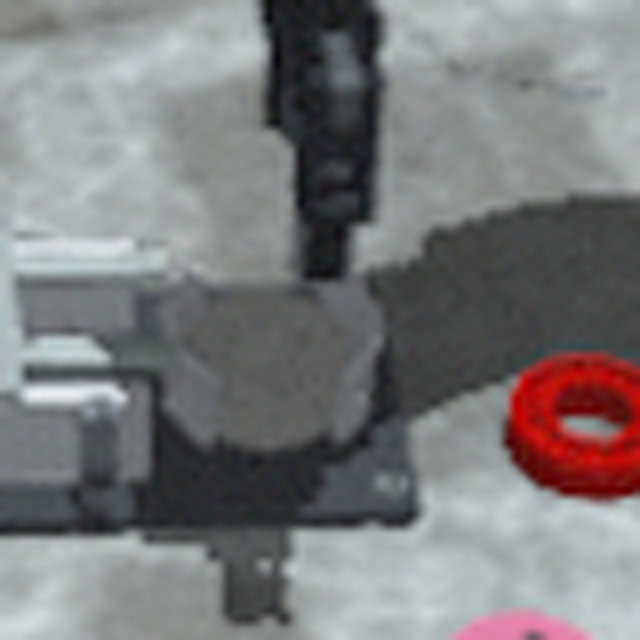

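```bash
python3 -m jog '[{"x":48,"y":0,"z":-12,"ax":0,"ay":0,"az":0,"grip":85},{"x":96,"y":0,"z":-24,"ax":0,"ay":0,"az":0,"grip":85},{"x":135,"y":0,"z":-34,"ax":0,"ay":0,"az":0,"grip":85},{"x":144,"y":4,"z":-36,"ax":0,"ay":0,"az":0,"grip":85},{"x":144,"y":4,"z":-36,"ax":0,"ay":0,"az":0,"grip":85}]'
python3 - <<'E'
from h import *
d=shot("wrist","w16"); print(proj(d,[482.7,286,28]))
d=shot("side");crop(d,240,180,320,260,8,"s20")
goto(482.7,286,40,1.664)
E
```

```text
clock: 18.1
eef_pos: [482.3, 285.7, 118.5]
tool_rot: [-1.569, 0.001, 1.666]
force: [0.8, -1.4, -0.2]
width: 85.3
[258.99754139 188.85504099]
dxyz [ 3.7 78.8 -0.6] rot [-0.0022 -0.0022 -0.003 ] at [482.6 282.5 118.8] [-1.569  0.003  1.662] t 18.2 w 84.9 F [-0.5 -0.7 -0.6]
```

View pics/w16.png

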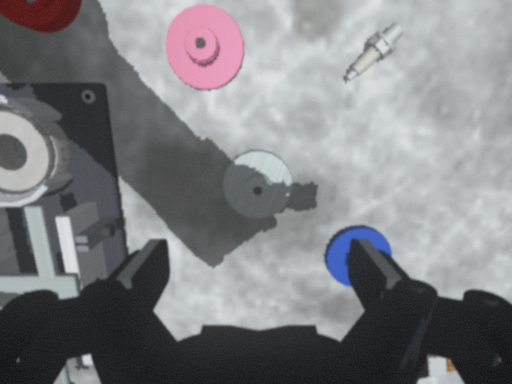

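View pics/s20.png

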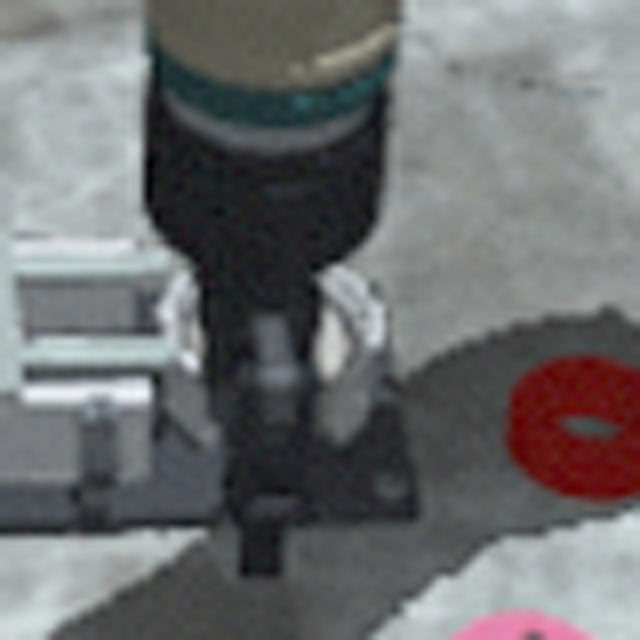

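```bash
python3 -m jog '[{"x":2,"y":40,"z":0,"ax":0,"ay":0,"az":0,"grip":85},{"x":2,"y":75,"z":0,"ax":0,"ay":0,"az":0,"grip":85},{"x":2,"y":95,"z":0,"ax":0,"ay":0,"az":0,"grip":85},{"x":2,"y":105,"z":0,"ax":0,"ay":0,"az":0,"grip":85},{"x":2,"y":105,"z":0,"ax":0,"ay":0,"az":0,"grip":85}]'
python3 - <<'E'
from h import *
d=shot("wrist","w17"); print(proj(d,[482.7,286,28]))
crop(shot("wrist"),0,40,120,240,3,"w17c")
goto(482.7,286,-2,1.664)
E
```

```text
clock: 18.7
eef_pos: [482.3, 285.0, 13.7]
tool_rot: [-1.568, 0.002, 1.662]
force: [-0.0, 0.2, 0.5]
width: 84.7
[260.32143122 236.84091794]
dxyz [-0.8 17.5  0.9] rot [ 0.001  -0.0014  0.    ] at [483.5 286.8  15.5] [-1.572 -0.     1.663] t 18.8 w 84.7 F [0.9 0.3 0.6]
```

View pics/w17.png

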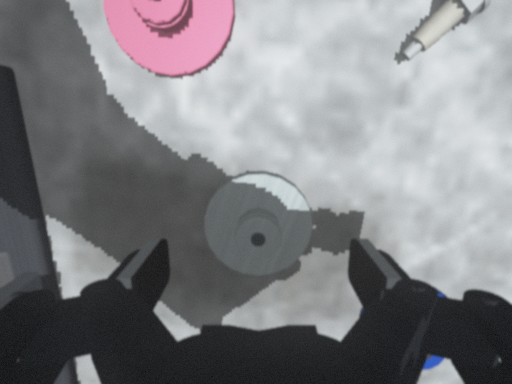

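```bash
python3 -m jog '[{"x":-1,"y":9,"z":0,"ax":0,"ay":0,"az":0,"grip":60},{"x":-1,"y":17,"z":0,"ax":0,"ay":0,"az":0,"grip":50},{"x":-1,"y":17,"z":0,"ax":0,"ay":0,"az":0,"grip":40},{"x":-1,"y":17,"z":0,"ax":0,"ay":0,"az":0,"grip":40},{"x":-1,"y":17,"z":0,"ax":0,"ay":0,"az":0,"grip":40}]'
python3 - <<'E'
from h import *
d=shot("wrist","w18"); print(proj(d,[482.7,286,28]))
d=shot("side");crop(d,240,230,300,290,10,"s21")
goto(482.7,286,-2,1.664)
E
```

```text
clock: 19.3
eef_pos: [482.9, 286.8, -2.3]
tool_rot: [-1.571, -0.0, 1.664]
force: [0.4, 0.3, 0.1]
width: 40.3
[257.23986068 248.62452828]
dxyz [-0.7 -0.2  0.4] rot [0.0003 0.0001 0.0002] at [483.  286.8  -2.2] [-1.571 -0.     1.664] t 19.4 w 40.3 F [-0.4  0.6 -0.2]
```

View pics/w18.png

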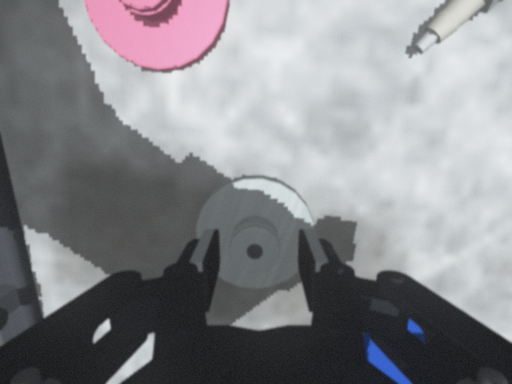

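View pics/s21.png

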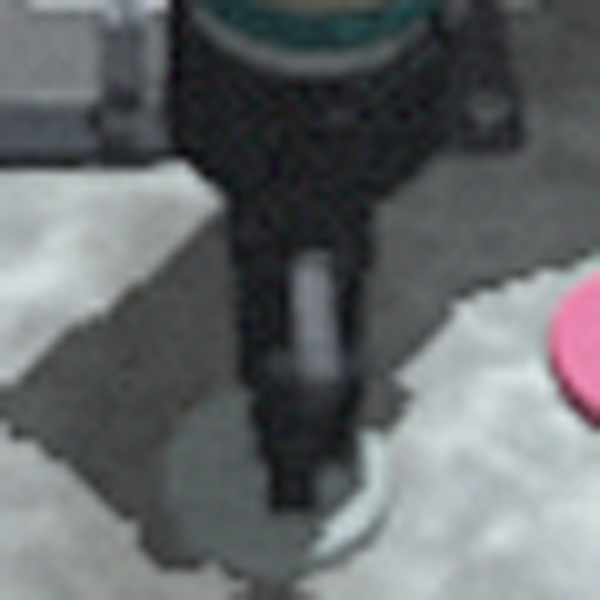

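```bash
python3 -m jog '[{"x":-0.5,"y":0,"z":0,"ax":0,"ay":0,"az":0,"grip":12},{"x":-0.5,"y":0,"z":0,"ax":0,"ay":0,"az":0,"grip":12},{"x":-0.5,"y":0,"z":0,"ax":0,"ay":0,"az":0,"grip":12},{"x":-0.5,"y":0,"z":0,"ax":0,"ay":0,"az":0,"grip":12}]'
python3 - <<'E'
from h import *
d=shot("side");crop(d,240,230,300,290,10,"s22")
print([proj(d,[483,304,z]).round(1) for z in(10,15,20)])
goto(482.7,286,-2,1.664)
E
```

```text
clock: 19.8
eef_pos: [483.0, 285.9, -1.8]
tool_rot: [-1.571, 0.0, 1.664]
force: [-1.6, -0.4, 5.6]
width: 22.6
[array([267.2, 281.2]), array([267.3, 280. ]), array([267.3, 278.8])]
dxyz [0.1 0.2 0.3] rot [ 0.0003 -0.0001 -0.0001] at [483.  286.   -1.8] [-1.571  0.     1.664] t 19.85 w 22.9 F [-1.1  0.3  6. ]
```

View pics/s22.png

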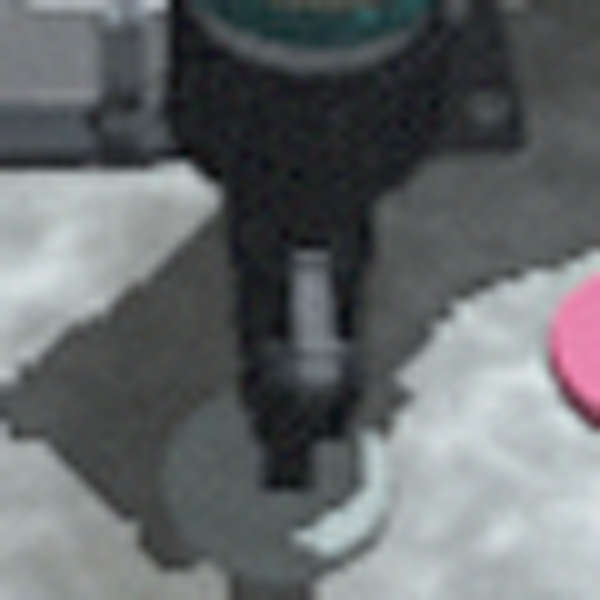

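```bash
python3 -m jog '[{"x":0,"y":-5,"z":0,"ax":0,"ay":0,"az":0,"grip":12},{"x":0,"y":-25,"z":0,"ax":0,"ay":0,"az":0,"grip":12},{"x":0,"y":-65,"z":0,"ax":0,"ay":0,"az":0,"grip":12},{"x":0,"y":-105,"z":0,"ax":0,"ay":0,"az":0,"grip":12},{"x":-20,"y":-110,"z":0,"ax":0,"ay":0,"az":0,"grip":12}]'
python3 - <<'E'
from h import *
goto(466.3,79,108,1.664)
E
```

```text
clock: 20.35
eef_pos: [487.0, 271.5, 112.3]
tool_rot: [-1.579, -0.007, 1.668]
force: [0.1, 0.3, -1.5]
width: 22.5
dxyz [-189.6    2.6   39.4] rot [0.0084 0.0043 0.0071] at [487.  271.5 112.3] [-1.579 -0.007  1.668] t 20.35 w 22.5 F [ 0.1  0.3 -1.5]
```

```bash
python3 -m jog '[{"x":-47,"y":0,"z":9,"ax":0,"ay":0,"az":0,"grip":12},{"x":-94,"y":0,"z":18,"ax":0,"ay":0,"az":0,"grip":12},{"x":-140,"y":0,"z":28,"ax":0,"ay":0,"az":0,"grip":12},{"x":-170,"y":0,"z":35,"ax":0,"ay":0,"az":0,"grip":12},{"x":-180,"y":0,"z":35,"ax":0,"ay":0,"az":0,"grip":12}]'
python3 -m jog '[{"x":0,"y":0,"z":0,"ax":0,"ay":0,"az":0,"grip":12},{"x":0,"y":0,"z":0,"ax":0,"ay":0,"az":0,"grip":12}]'
python3 - <<'E'
from h import *
d=shot("side");crop(d,240,160,320,240,8,"s23"); d=shot("wrist","w19")
goto(466.3,79,60,1.664)
E
```

```text
clock: 20.85
eef_pos: [464.9, 78.9, 107.5]
tool_rot: [-1.568, 0.003, 1.658]
force: [0.9, -0.7, -2.2]
width: 22.3
clock: 21.05
eef_pos: [467.3, 85.2, 107.8]
tool_rot: [-1.572, -0.001, 1.665]
force: [0.4, 1.3, -1.5]
width: 22.4
dxyz [-6.8 47.7  1.4] rot [0.0008 0.0028 0.0013] at [467.   85.8 107.7] [-1.572e+00 -1.000e-03  1.667e+00] t 21.15 w 22.6 F [-0.9  0.  -1.7]
```

View pics/s23.png

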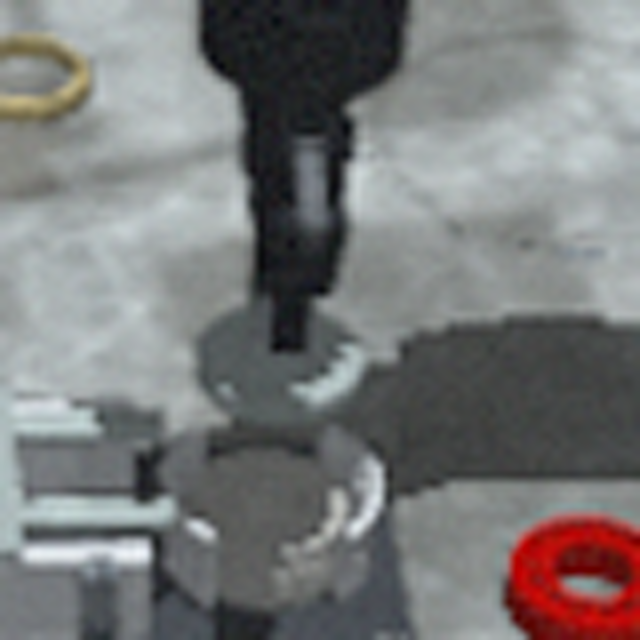

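View pics/w19.png

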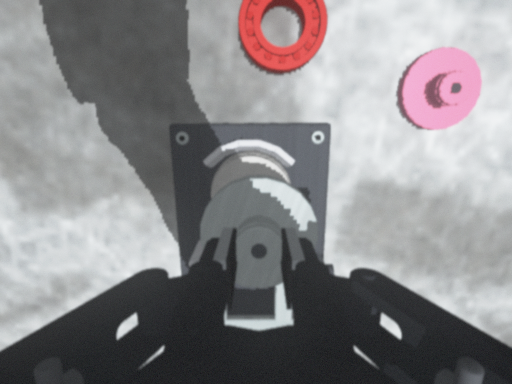

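```bash
python3 -m jog '[{"x":-4,"y":20,"z":1,"ax":0,"ay":0,"az":0,"grip":12},{"x":-6,"y":40,"z":1,"ax":0,"ay":0,"az":0,"grip":12},{"x":-6,"y":45,"z":1,"ax":0,"ay":0,"az":0,"grip":12},{"x":-6,"y":45,"z":1,"ax":0,"ay":0,"az":0,"grip":12},{"x":-6,"y":45,"z":1,"ax":0,"ay":0,"az":0,"grip":12}]'
python3 - <<'E'
from h import *
goto(466.3,79,40,1.664)
E
```

```text
clock: 21.65
eef_pos: [466.7, 78.6, 63.1]
tool_rot: [-1.572, -0.001, 1.665]
force: [0.8, -0.2, -2.5]
width: 22.2
dxyz [ 0.4 23.1  0.4] rot [0.0009 0.0014 0.0005] at [466.7  78.6  63.1] [-1.572e+00 -1.000e-03  1.665e+00] t 21.65 w 22.2 F [ 0.8 -0.2 -2.5]
```

```bash
python3 -m jog '[{"x":0,"y":10,"z":0.4,"ax":0,"ay":0,"az":0,"grip":12},{"x":0,"y":18,"z":0.4,"ax":0,"ay":0,"az":0,"grip":12},{"x":0,"y":23,"z":0.4,"ax":0,"ay":0,"az":0,"grip":12},{"x":0,"y":23,"z":0.4,"ax":0,"ay":0,"az":0,"grip":12}]'
python3 -m jog '[{"x":0,"y":1.5,"z":0,"ax":0,"ay":0,"az":0,"grip":12},{"x":0,"y":2,"z":0,"ax":0,"ay":0,"az":0,"grip":12},{"x":0,"y":2,"z":0,"ax":0,"ay":0,"az":0,"grip":12}]'
```

```text
clock: 22.05
eef_pos: [465.2, 77.4, 38.8]
tool_rot: [-1.569, 0.0, 1.664]
force: [-0.1, 0.1, -1.6]
width: 22.5
clock: 22.35
eef_pos: [465.9, 77.5, 37.7]
tool_rot: [-1.571, -0.0, 1.664]
force: [0.4, 0.6, -1.5]
width: 22.4
```

```bash
python3 -m jog '[{"x":1,"y":0.7,"z":0,"ax":0,"ay":0,"az":0,"grip":12},{"x":1.2,"y":1,"z":0,"ax":0,"ay":0,"az":0,"grip":12},{"x":1.2,"y":1,"z":0,"ax":0,"ay":0,"az":0,"grip":12}]'
```

```text
clock: 22.65
eef_pos: [466.0, 78.2, 37.2]
tool_rot: [-1.571, 0.001, 1.664]
force: [-1.1, -2.1, 4.3]
width: 22.6
```

```bash
python3 -m jog '[{"x":0,"y":0,"z":0,"ax":0,"ay":0,"az":0,"grip":60},{"x":0,"y":0,"z":0,"ax":0,"ay":0,"az":0,"grip":60},{"x":0,"y":0,"z":0,"ax":0,"ay":0,"az":0,"grip":60},{"x":0,"y":0,"z":0,"ax":0,"ay":0,"az":0,"grip":60},{"x":0,"y":-5,"z":0,"ax":0,"ay":0,"az":0,"grip":60}]'
python3 -m jog '[{"x":0,"y":-40,"z":0,"ax":0,"ay":0,"az":0,"grip":60},{"x":0,"y":-80,"z":0,"ax":0,"ay":0,"az":0,"grip":60},{"x":0,"y":-110,"z":-35,"ax":0,"ay":0,"az":0,"grip":60},{"x":0,"y":-110,"z":-70,"ax":0,"ay":0,"az":0,"grip":60},{"x":0,"y":-110,"z":-70,"ax":0,"ay":0,"az":0,"grip":60}]'
python3 -m jog '[{"x":0,"y":0,"z":0,"ax":0,"ay":0,"az":0,"grip":60},{"x":0,"y":0,"z":0,"ax":0,"ay":0,"az":0,"grip":60}]'
python3 - <<'E'
from h import *
d=shot("side");crop(d,210,180,320,260,7,"s24"); d=shot("wrist","w20")
import pickle; pickle.dump(d,open("w20.pkl","wb"))
crop(d,150,50,380,260,3,"w20c")
goto(587.8,90,150,1.664)
E
```

```text
clock: 23.15
eef_pos: [465.2, 78.8, 41.3]
tool_rot: [-1.57, 0.0, 1.664]
force: [-0.7, 0.8, -0.1]
width: 60.1
clock: 23.65
eef_pos: [541.2, 85.9, 153.6]
tool_rot: [-1.579, -0.001, 1.663]
force: [0.1, -0.5, -0.9]
width: 60.2
clock: 23.85
eef_pos: [533.6, 85.0, 151.0]
tool_rot: [-1.568, 0.0, 1.664]
force: [-0.7, 0.6, -0.0]
width: 60.1
dxyz [ -0.2   1.  -54.1] rot [-0.0022  0.0004 -0.0003] at [533.9  85.1 151.1] [-1.569  0.     1.664] t 23.95 w 59.6 F [ 0.3 -0.2  0.1]
```

View pics/s24.png

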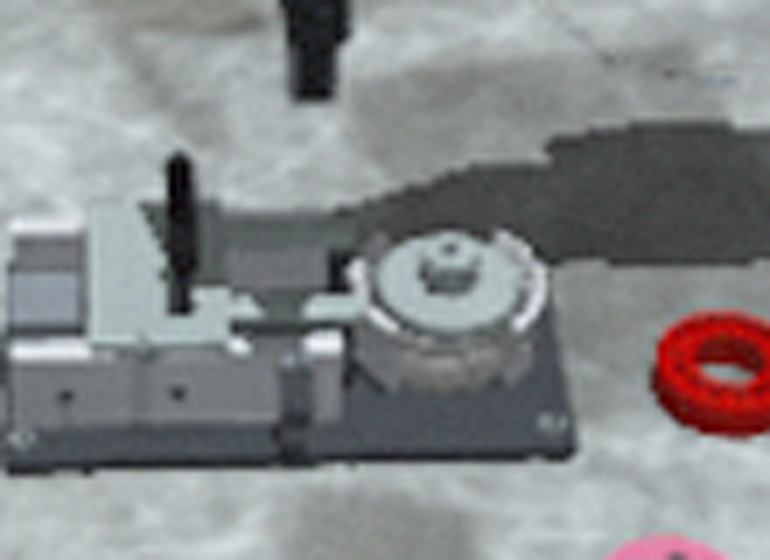

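View pics/w20.png

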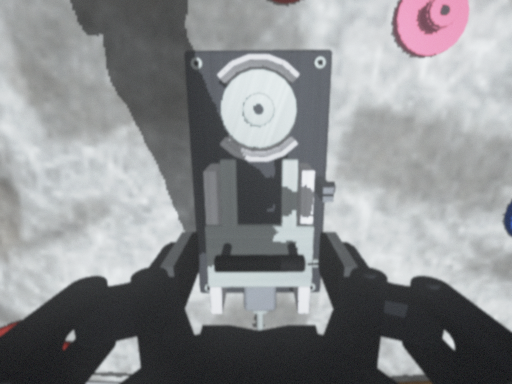

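View pics/w20c.png

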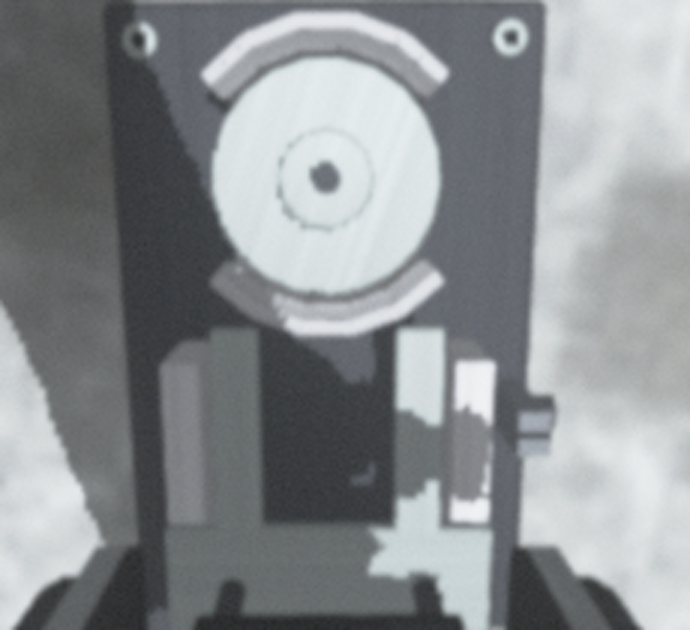

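Run:
```python
from h import *
import pickle; d=pickle.load(open("w20.pkl","rb"))
crop(d,200,220,350,330,5,"w20d")
print("handle",back(d,216,263,92),back(d,304,263,92))
def B(c,r,z): return back(d,150+(c+.5)/3-.5,50+(r+.5)/3-.5,z)
print("cap knob",B(325,178,67))
a,b=B(325,12,50),B(326,335,50); print(a,b,(a+b)/2)
print("mark",B(536,432,60))
print(read_state()["qpos"].round(2))
```

```text
handle [592.03475918  55.26447488  92.        ] [585.30601613 127.42783913  92.        ]
cap knob [466.95200666  78.35445807  67.        ]
[423.55239883  74.29872914  50.        ] [511.51288578  82.76022376  50.        ] [467.53264231  78.52947645  50.        ]
mark [532.80378033 146.80008349  60.        ]
[-0.06  0.56 -0.22  1.88  0.17  0.73  1.28]
```

View pics/w20d.png

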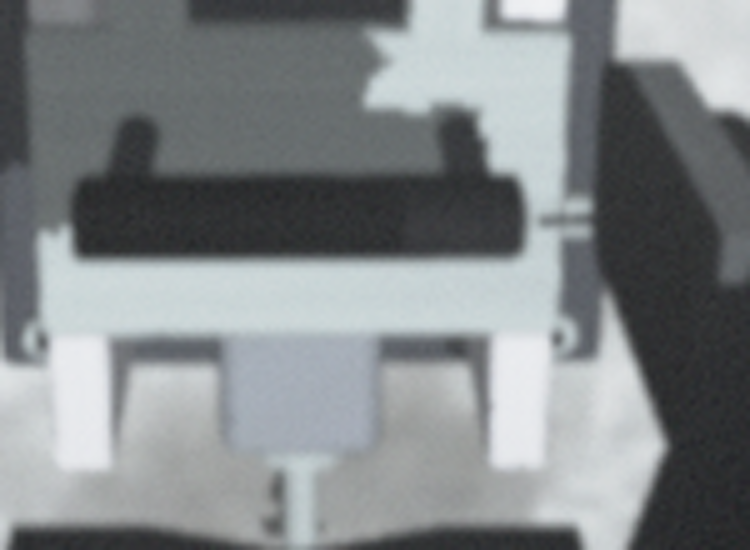

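Run:
```python
from h import *
import pickle; d=pickle.load(open("w20.pkl","rb"))
p=back(d,311.9,263.4,60);m=back(d,328.3,193.7,60); e=np.array([np.cos(.0935),np.sin(.0935),0])
print(p,m,(p-m)@e)
goto(587.5,91,150,0.0935)
```

```text
[601.59408507 141.798026    60.        ] [532.83669929 146.77545002  60.        ] 67.99234619737459
dxyz [  0.9   1.  -53.9] rot [-1.5000e-03  1.5709e+00 -1.9000e-03] at [533.9  85.1 151.1] [-1.569  0.     1.664] t 23.95 w 59.6 F [ 0.3 -0.2  0.1]
```

```bash
python3 -m jog '[{"x":0,"y":0,"z":-12,"ax":0,"ay":0.145,"az":0,"grip":50},{"x":0,"y":0,"z":-24,"ax":0,"ay":0.29,"az":0,"grip":50},{"x":1,"y":0,"z":-36,"ax":0,"ay":0.435,"az":0,"grip":50},{"x":1,"y":0,"z":-48,"ax":0,"ay":0.58,"az":0,"grip":50},{"x":1,"y":0,"z":-54,"ax":0,"ay":0.725,"az":0,"grip":50}]'
python3 -m jog '[{"x":0,"y":0,"z":0,"ax":0,"ay":0.145,"az":0,"grip":50},{"x":0,"y":0,"z":0,"ax":0,"ay":0.29,"az":0,"grip":50},{"x":0,"y":0,"z":0,"ax":0,"ay":0.435,"az":0,"grip":50},{"x":0,"y":0,"z":0,"ax":0,"ay":0.58,"az":0,"grip":50},{"x":0,"y":0,"z":0,"ax":0,"ay":0.725,"az":0,"grip":50}]'
python3 - <<'E'
from h import *
goto(587.5,91,130,0.0935)
E
```

```text
clock: 24.45
eef_pos: [589.1, 91.5, 151.3]
tool_rot: [-1.57, 0.0, 0.933]
force: [-0.5, 0.5, -0.3]
width: 49.9
clock: 24.95
eef_pos: [588.0, 91.4, 151.3]
tool_rot: [-1.57, 0.001, 0.208]
force: [-0.8, -0.1, -0.6]
width: 49.9
dxyz [-0.6 21.3 -0.3] rot [-0.0002  0.1147 -0.0014] at [588.   91.4 151.3] [-1.57e+00  1.00e-03  2.08e-01] t 24.95 w 49.9 F [-0.8 -0.1 -0.6]
```

```bash
python3 -m jog '[{"x":0,"y":15,"z":0,"ax":0,"ay":0.115,"az":0,"grip":50},{"x":0,"y":40,"z":0,"ax":0,"ay":0.115,"az":0,"grip":50},{"x":0,"y":40,"z":0,"ax":0,"ay":0.115,"az":0,"grip":50},{"x":0,"y":40,"z":0,"ax":0,"ay":0.115,"az":0,"grip":50}]'
python3 - <<'E'
from h import *
d=shot("wrist","w21"); d2=shot("side");crop(d2,190,150,300,240,7,"s25")
print(proj(d,[587.5,91,92]))
goto(587.5,91,60,0.0935)
E
```

```text
clock: 25.35
eef_pos: [588.2, 91.3, 111.4]
tool_rot: [-1.571, 0.002, 0.099]
force: [-1.1, -0.6, -0.5]
width: 49.9
[255.67495706 217.21830889]
dxyz [-2.2 52.5 -0.1] rot [-0.0002  0.0055  0.0013] at [589.6  91.3 112.5] [-1.571e+00 -1.000e-03  9.900e-02] t 25.45 w 49.8 F [-0.3 -0.6  0.6]
```

View pics/w21.png

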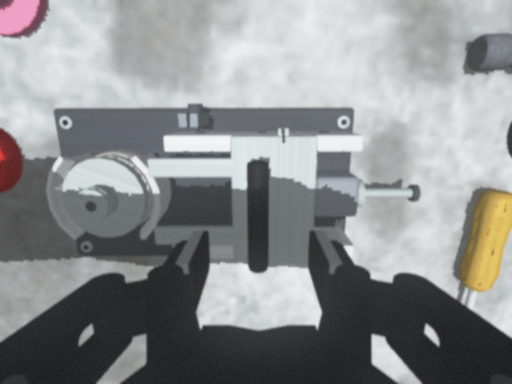

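View pics/s25.png

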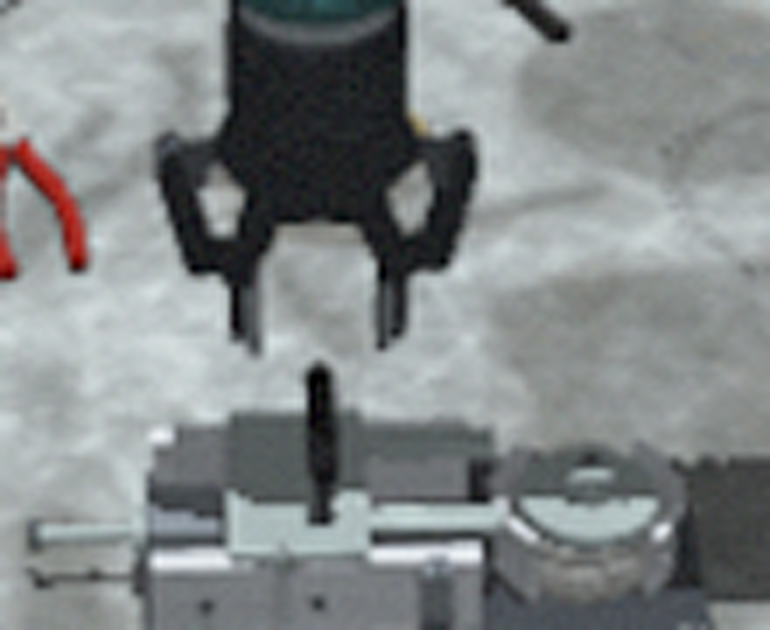

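```bash
python3 -m jog '[{"x":-1,"y":20,"z":0,"ax":0,"ay":0,"az":0,"grip":50},{"x":-1,"y":40,"z":0,"ax":0,"ay":0,"az":0,"grip":50},{"x":-1,"y":45,"z":0,"ax":0,"ay":0,"az":0,"grip":50},{"x":-1,"y":45,"z":0,"ax":0,"ay":0,"az":0,"grip":50}]'
python3 - <<'E'
from h import *
d2=shot("side");crop(d2,190,150,300,240,7,"s26")
for y in(90,):
  for z in (65,75,85,99): print(z,proj(d2,[588,y,z]).round(1),((proj(d2,[588,y,z])-[190,150])*7).round())
goto(587.5,91,60,0.0935)
E
```

```text
clock: 25.85
eef_pos: [588.1, 91.1, 66.8]
tool_rot: [-1.571, 0.0, 0.099]
force: [0.7, -0.1, 1.1]
width: 49.8
65 [235.3 216.2] [317. 463.]
75 [235.3 213.7] [317. 446.]
85 [235.2 211.3] [317. 429.]
99 [235.2 207.8] [317. 405.]
dxyz [-1.1  7.4 -0.1] rot [-0.0001  0.0054  0.0009] at [588.6  91.2  67.4] [-1.571e+00 -1.000e-03  9.900e-02] t 25.9 w 49.9 F [-0.3 -0.1  0.2]
```

View pics/s26.png

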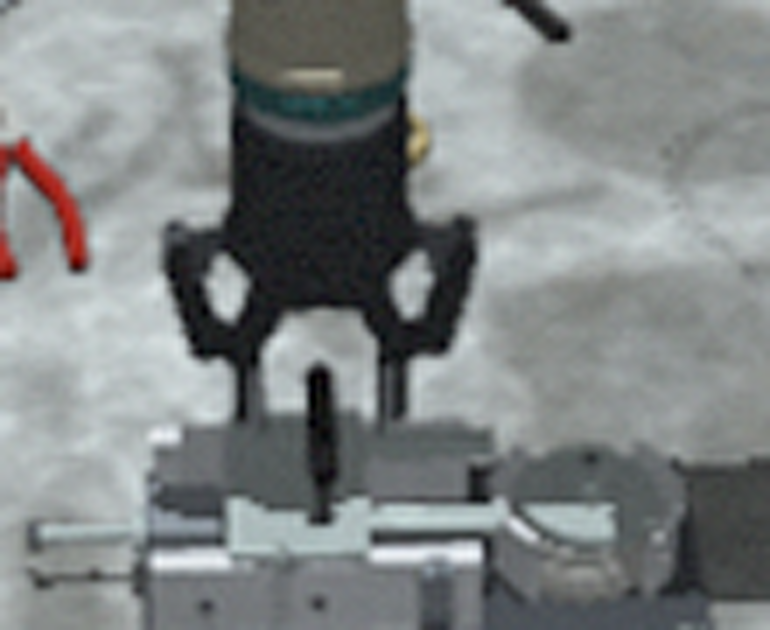

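```bash
python3 -m jog '[{"x":0,"y":6,"z":0,"ax":0,"ay":0,"az":0,"grip":50},{"x":0,"y":11,"z":0,"ax":0,"ay":0,"az":0,"grip":50},{"x":0,"y":11,"z":0,"ax":0,"ay":0,"az":0,"grip":50}]'
python3 -m jog '[{"x":0,"y":0,"z":0,"ax":0,"ay":0,"az":0,"grip":30},{"x":0,"y":0,"z":0,"ax":0,"ay":0,"az":0,"grip":5},{"x":0,"y":0,"z":0,"ax":0,"ay":0,"az":0,"grip":0},{"x":0,"y":0,"z":0,"ax":0,"ay":0,"az":0,"grip":0},{"x":0,"y":0,"z":0,"ax":0,"ay":0,"az":0,"grip":0}]'
python3 - <<'E'
from h import *
d2=shot("side");crop(d2,190,150,300,240,7,"s27")
goto(587.5,91,60,0.0935)
E
```

```text
clock: 26.2
eef_pos: [587.8, 91.2, 55.3]
tool_rot: [-1.571, 0.001, 0.099]
force: [0.2, 0.3, -0.6]
width: 50.0
clock: 26.7
eef_pos: [587.8, 91.2, 55.9]
tool_rot: [-1.571, 0.001, 0.099]
force: [-2.6, -0.6, 4.3]
width: 11.8
dxyz [-0.3 -4.1 -0.1] rot [-0.0001  0.0055 -0.0005] at [587.8  91.2  55.9] [-1.571e+00  1.000e-03  9.900e-02] t 26.75 w 12.0 F [-1.7 -1.   5.5]
```

View pics/s27.png

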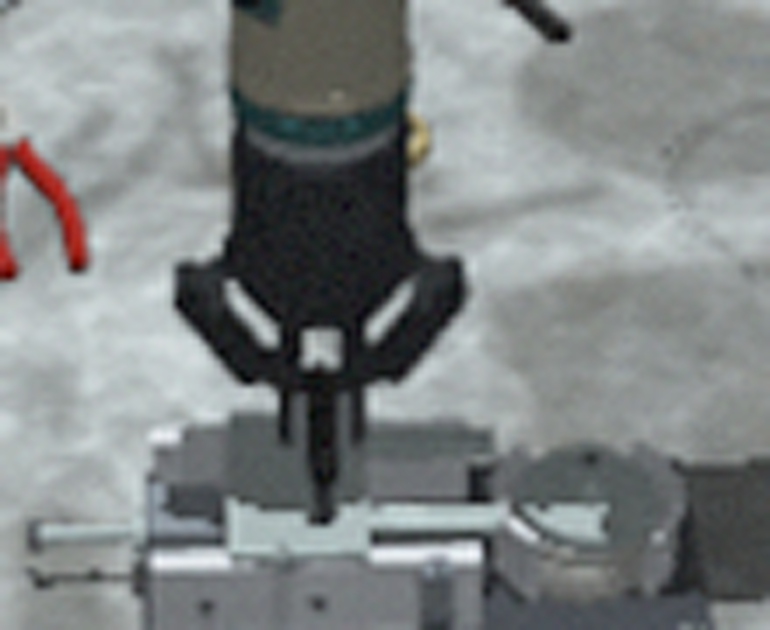

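```bash
python3 -m jog '[{"x":-8,"y":0,"z":0,"ax":0,"ay":0,"az":0,"grip":0},{"x":-20,"y":0,"z":0.1,"ax":0,"ay":0,"az":0,"grip":0},{"x":-32,"y":0,"z":0.2,"ax":0,"ay":0,"az":0,"grip":0},{"x":-42,"y":0,"z":0.2,"ax":0,"ay":0,"az":0,"grip":0},{"x":-50,"y":0,"z":0.3,"ax":0,"ay":0,"az":0,"grip":0}]'
python3 -m jog '[{"x":-6,"y":0,"z":0.1,"ax":0,"ay":0,"az":0,"grip":0},{"x":-11,"y":0,"z":0.1,"ax":0,"ay":0,"az":0,"grip":0},{"x":-14,"y":0,"z":0.1,"ax":0,"ay":0,"az":0,"grip":0},{"x":-14,"y":0,"z":0.1,"ax":0,"ay":0,"az":0,"grip":0}]'
python3 - <<'E'
from h import *
d=shot("wrist","w22");crop(d,150,60,300,180,5,"w22c"); import pickle; pickle.dump(d,open("w22.pkl","wb"))
d2=shot("side");crop(d2,190,150,300,240,7,"s28")
goto(587.5,91,60,0.0935)
E
```

```text
clock: 27.25
eef_pos: [541.4, 86.4, 56.0]
tool_rot: [-1.571, -0.007, 0.099]
force: [7.1, 0.4, -3.8]
width: 11.8
clock: 27.65
eef_pos: [528.2, 85.1, 56.0]
tool_rot: [-1.572, -0.008, 0.099]
force: [7.2, 1.1, -6.2]
width: 11.6
dxyz [59.3 -3.5  0. ] rot [0.0008 0.0051 0.0083] at [528.5  85.1  56. ] [-1.572 -0.008  0.099] t 27.75 w 11.8 F [ 7.6 -0.6 -5.1]
```

View pics/w22.png

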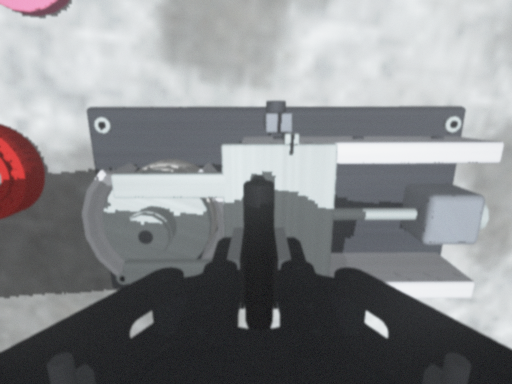

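View pics/w22c.png

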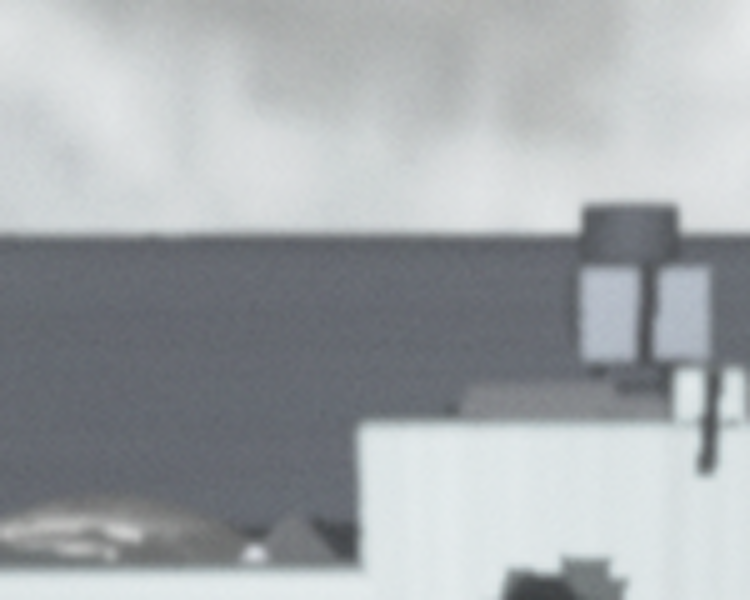

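View pics/s28.png

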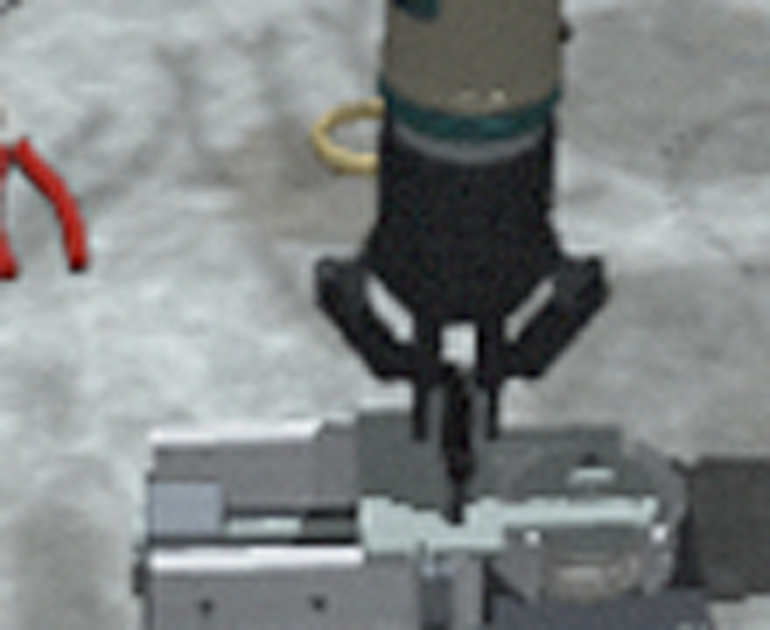

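Run:
```python
from h import *
import pickle; d=pickle.load(open("w22.pkl","rb"))
def B(c,r,z=60): return back(d,150+(c+.5)/5-.5,60+(r+.5)/5-.5,z)
m=B(647,312);p=B(710,400);e=lambda y:np.array([np.cos(y),np.sin(y),0])
print(p,m,(p-m)@e(.0935),(p-m)@e(.099))
a=B(580,312);b=B(711,312);print(np.linalg.norm(a-b))
```

```text
[541.59752836 138.38931608  60.        ] [533.90068196 146.75836854  60.        ] 6.881860269275469 6.831975360575068
13.674403195235076
```

```bash
python3 -m jog '[{"x":-3,"y":0,"z":0,"ax":0,"ay":0,"az":0,"grip":0},{"x":-6,"y":0,"z":0,"ax":0,"ay":0,"az":0,"grip":0},{"x":-7,"y":0,"z":0,"ax":0,"ay":0,"az":0,"grip":0},{"x":-7,"y":0,"z":0,"ax":0,"ay":0,"az":0,"grip":0},{"x":-7,"y":0,"z":0,"ax":0,"ay":0,"az":0,"grip":0}]'
python3 - <<'E'
from h import *
d=shot("wrist","w23");crop(d,230,90,330,170,7,"w23c"); import pickle; pickle.dump(d,open("w23.pkl","wb"))
d2=shot("side");crop(d2,220,190,310,260,8,"s29")
goto(587.5,91,60,0.0935)
E
```

```text
clock: 28.25
eef_pos: [522.0, 84.5, 56.0]
tool_rot: [-1.572, -0.009, 0.099]
force: [7.5, -1.1, -4.5]
width: 11.8
dxyz [65.8 -3.4  0. ] rot [0.0009 0.0051 0.0091] at [522.   84.5  56. ] [-1.572 -0.009  0.099] t 28.35 w 11.7 F [ 8.   1.  -6.3]
```

View pics/w23c.png

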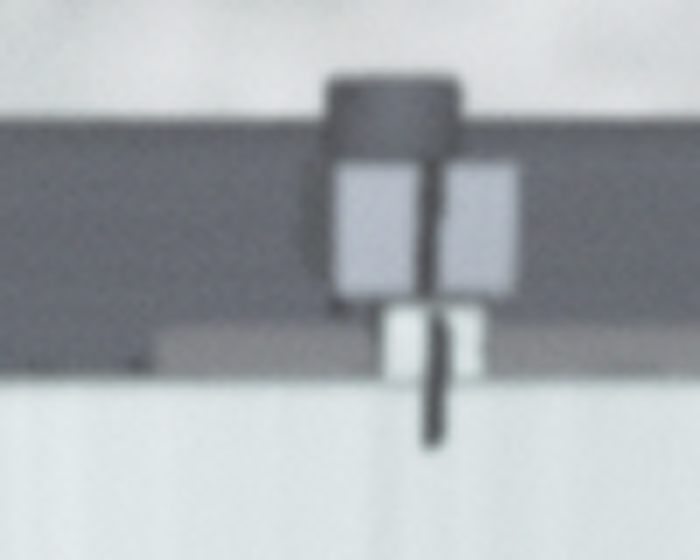

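View pics/s29.png

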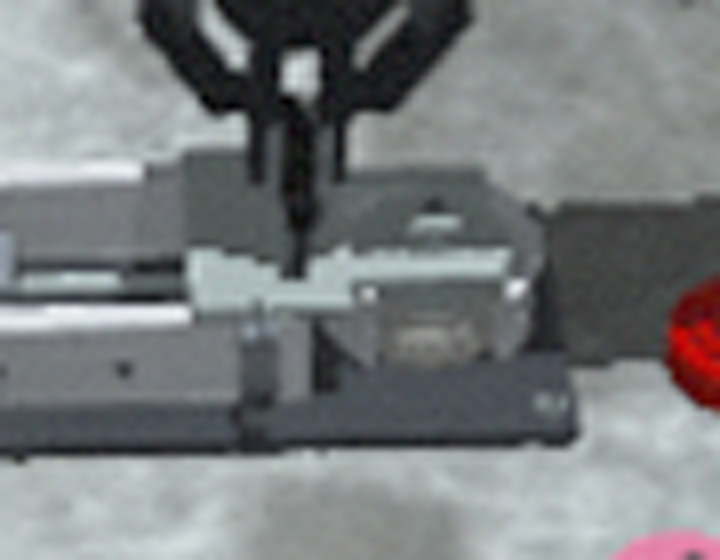

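```bash
python3 -m jog '[{"x":-0.5,"y":0,"z":0,"ax":0,"ay":0,"az":0,"grip":0},{"x":-0.5,"y":0,"z":0,"ax":0,"ay":0,"az":0,"grip":0},{"x":-0.5,"y":0,"z":0,"ax":0,"ay":0,"az":0,"grip":0},{"x":-0.5,"y":0,"z":0,"ax":0,"ay":0,"az":0,"grip":0},{"x":-0.5,"y":0,"z":0,"ax":0,"ay":0,"az":0,"grip":0}]'
python3 - <<'E'
from h import *
d=shot("wrist","w24")
def B(u,v,z=60): return back(d,u,v,z)
goto(587.5,91,60,0.0935)
crop(d,230,90,330,170,7,"w24c")
E
```

```text
clock: 28.85
eef_pos: [521.7, 84.4, 56.0]
tool_rot: [-1.572, -0.009, 0.099]
force: [8.3, 0.5, -5.8]
width: 11.6
dxyz [66.2 -3.4  0. ] rot [0.0009 0.0051 0.0094] at [521.7  84.5  56. ] [-1.572 -0.009  0.099] t 28.9 w 11.7 F [ 7.9 -0.2 -6.3]
```

View pics/w24.png

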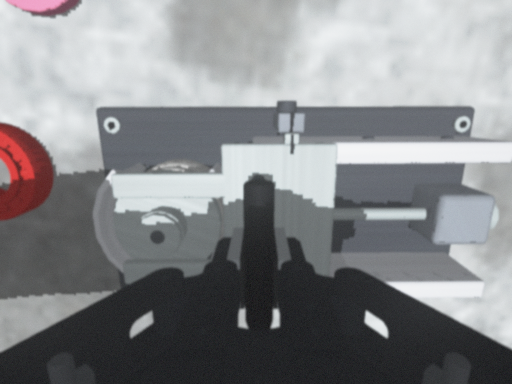

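View pics/w24c.png

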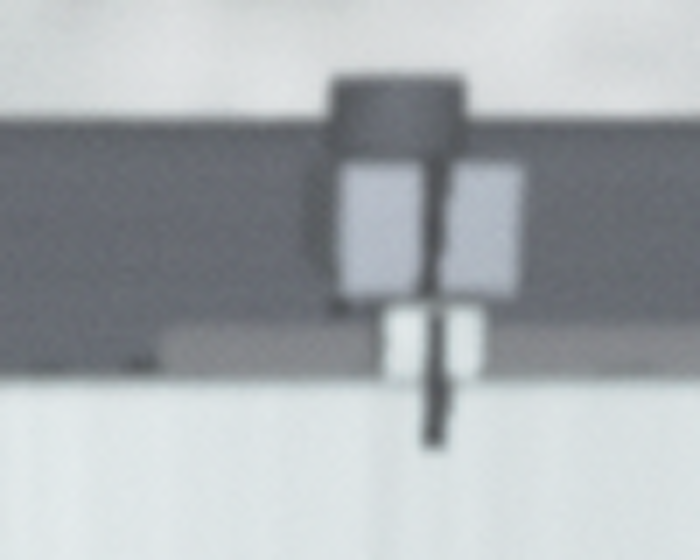

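The index line (crop column about 433) and the pointer line (about 435) are level to within half a millimetre. The fork passes either side of the knob and the stack sits undisturbed, so I am handing in.

Run:
```python
from cell import *
print(finish_job())
```

```text
the job is handed in; nothing more can be done
None
```

The bearing pack is built and the job was handed in at about 28.9 s, with the gripper still holding the keeper at the mark. No verdict was reported.

- **Stack:** The steel bearing, the plain washer and the cap (knob up) went into the pocket in that order. Each was released on contact, at the height expected from where I picked it up, to within about 0.5 mm. The pictures afterwards showed each part in place between the walls, with the cap about 1 mm or less off centre by eye.
- **Keeper:** I pulled it about 66 mm by the bar. In the last wrist picture the pointer and index lines are level to within about 0.5 mm. The keeper pulls on the gripper with about 8 N, and the fork passes either side of the knob.
- **Bystanders and look-alikes:** I did not touch the bystanders, the blue and pink caps or the red bearing.

**Checks that disagreed:**
- **Fingertips:** With the gripper open they stood 23–30 mm above the reported tool point, not ahead of it as the data sheet says. I set the grasp heights from the pictures and the contact forces instead.
- **Finger opening:** It read 2–5 mm under the true part sizes.
- **Pocket position:** The three cameras differed by about 3 mm along x, so I used a value in between. The bearing then went in without any side force.
- **Vertical force:** At the end there was still about 6 N vertically on the tool. I left it that way, and I did not measure the keeper's contact with the cap.

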